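# Put the loose sockets back on the clip rail in size order

## Robot

A 7-joint arm with a two-finger parallel gripper is mounted at the origin on a cart in front of the work surface, level with it; the furniture and walls round the work are solid. World frame = base frame: x ahead of the robot, y to its left, z up, the work surface at z = 0. Lengths are in m, angles in degrees, forces in N, time in s.
With the tool pointing down it reaches from about 0.425 to 0.8 m from the base axis. Payload 8.3 kg.
Tool frame: the origin (TCP) lies at the very end of the fingers, on their centre line; the grasp point (between the pads) lies 19 mm behind it; z points along the fingers, y is the direction in which the jaws open and shut (so a half turn about z gives the same grasp; the last joint's range is limited). The gripper opens to 85 mm and grips with 20 to 120 N. Pads are 22 mm wide; open, the fingers measure 114 mm over their backs; the gripper's body (76 mm by 85 mm) begins 54 mm behind the grasp point. The pads swing forward as they close: fully open they stand 13 mm farther back than shut.
Start: joints at [60.968, 21.967, 0.94, 78.501, -0.361, 79.538, -2.664], TCP at [0.268, -0.564, 0.201] pointing down, gripper open.
Joint ranges: [-169.22, 169.22], [-14.56, 117.87], [-87.37, 89.26], [10.42, 133.3], [-82.24, 262.24], [0.94, 117.77], [-172.7, 172.7]. Speed limits (degrees/s): [136.94, 136.94, 172.46, 172.46, 180, 180, 180].

## Interface

Orientations are given as [roll, pitch, yaw] about the fixed x, y, z axes, in that order (R = Rz(yaw) Ry(pitch) Rx(roll)).
In Python, from bench import telemetry, viewer, order gives the robot as it stands.
- The arm moves only by the tool step_arm, never from a script. Its argument "commands" is a list that holds one entry, the list of rows, each a list of 7 numbers: the turn, a rotation vector about the tool's x, y, z in rad, then the shift along the tool's x, y, z in cm, then the finger opening in cm, from 0 to 8.54. A call has 1 to 8 rows; each row shifts and turns the commanded pose from where the row before left it, along the tool's axes as they then stand; what a row does not reach is not made up. A row lasts 1/12 s, in which the tool goes at most 41.7 mm and 7.16 degrees, less where a joint would pass 70% of its speed; a pose out of reach is approached as far as the arm can. A call with a gripper value outside its range is refused whole. The fingers move at their own pace and stop on an object; "squeeze" is the grip in N (left out, the last holds). Time passes only in rows, so rows that do not move let the fingers close. It gives the time, the measured TCP pose, the force and the opening at its end, in the units of the state.
- telemetry.get_state(): the state, without advancing time (a new reading comes with each control period).
- viewer.snapshot(name): name is "side" or "top" or "wrist"; returns the picture (384x512x3 uint8, red, green, blue); there is no depth.
- viewer.camera_info(name): a dict with "vertical_fov" (degrees; the focal length in pixels is half the picture's height over the tangent of half this angle, whatever the lens; pixels are square), "cx", "cy" (the principal point, pixels), "xyz" and "orientation" of the camera in the world. Camera axes: x right, y up, looking along -z (the intrinsics and any distortion apply to the point x, -y, -z); pixel columns grow to the right and rows downward; lengths in m; the calibration is good to about 2 mm. A picture is of the moment at which its call begins: read the wrist's pose just before it. camera_info takes no time and is no camera call; for the wrist camera it gives the pose at the moment of the call.
- order.sign_off(): hands the job in, once; it reports no verdict.
The state is a dict: "time": time; "joint_positions": joint angles; "joint_velocities": joint speeds; "tau": joint torques, N m; "position": TCP position; "ee_rot": TCP orientation; "wrist_force": force on the tool from outside, world axes, zero at the start; "moment": the same for the moment, N m; "gripper_width": opening from 0.0 (shut) to 1.0 (fully open).
Only numpy, scipy, OpenCV 4.12 (cv2) and the standard library are available. Lean on these libraries where they do the work, as an engineer would, in place of code of your own. Each camera call takes 0.05 s, during which the arm holds its last target. There are 200 camera calls.

## Task

Put the four loose chrome sockets back on the socket rail so that the whole row runs in order of size, from the smallest socket already on one end to the largest on the other. Push each one straight down over its spring clip, six-sided opening up, until it clicks fully home, and leave it standing there; do not drop any of them.

Things in the scene. Friction and masses are not known exactly. Their poses are not given: they have to be found in the camera images.
- socket_27_centre (a point): Bright chrome socket (spanner insert), the second smallest of the six, loose, standing on the table with its six-sided opening up and its square drive hole (19 mm) down. 39 mm across and 50 mm tall; the point is its centre on the axis, 25 mm above its lower face; z points up along the axis. 0.2 kg within 15%.
- socket_30_centre (a point): Bright chrome socket (spanner insert), the third smallest of the six, loose, standing on the table with its six-sided opening up and its square drive hole (19 mm) down. 44 mm across and 52 mm tall (the lowest 22 mm are a neck 42 mm across; grip it above the neck); the point is its centre on the axis, 26 mm above its lower face; z points up along the axis. 0.26 kg within 15%.
- socket_36_centre (a point): Bright chrome socket (spanner insert), the third largest of the six, loose, standing on the table with its six-sided opening up and its square drive hole (19 mm) down. 50 mm across and 56 mm tall (the lowest 22 mm are a neck 42 mm across; grip it above the neck); the point is its centre on the axis, 28 mm above its lower face; z points up along the axis. 0.33 kg within 15%.
- socket_41_centre (a point): Bright chrome socket (spanner insert), the second largest of the six, loose, standing on the table with its six-sided opening up and its square drive hole (19 mm) down. 56 mm across and 60 mm tall (the lowest 22 mm are a neck 42 mm across; grip it above the neck); the point is its centre on the axis, 30 mm above its lower face; z points up along the axis. 0.4 kg within 15%.
- clip_1_seat (a point): Empty spring clip on the rail, number 1 of the four in a row between the two seated sockets: steel stud 15 mm thick with a bullet nose, 24 mm tall above its black foot, a sprung ball in either side. Point: on the axis, on top of the foot, where a seated socket's lower face rests, 15 mm above the table; z up, y along the rail.
- clip_2_seat (a point): Empty spring clip number 2 of the four, like number 1; point and axes as there. A socket lowered over the stud stops on the balls about 10 mm above home; 10 to 15 N straight down clicks it past them, and then they hold it.
- clip_3_seat (a point): Empty spring clip number 3 of the four, like number 1; point and axes as there. Neighbouring clips stand 60 to 72 mm apart, axis to axis.
- clip_4_seat (a point): Empty spring clip number 4 of the four, like number 1; point and axes as there.
- socket_22: The smallest of the six chrome sockets, 34 mm across, 48 mm tall, already on its clip at one end of the rail (which end differs), where it stays. Origin: centre of its lower face, 15 mm above the table; z up. The rail is a low aluminium channel, 40 mm wide, 412 mm long, 12 mm high, held fast on the table by magnets.
- socket_46: The largest of the six chrome sockets, 62 mm across, 62 mm tall, already on its clip at the other end of the rail, where it stays. Origin: centre of its lower face, 15 mm above the table; z up.
Not all that is in view belongs to the job. What is shaped like the part that bears socket_36_centre but green is not meant.

How it is judged:
By the outcome, as a careful person would: the job done as asked, in the order asked, and still so for the second after the job is handed in, with the robot touching nothing.
It also fails if it takes over 104 s, if anything falls off the work surface, if the arm or the gripper's body presses on something with over 40 N, if the wrist force passes 120 N, or if a joint passes its speed limit or range.

## Working session

There is one attempt and no reset: what is moved stays moved. The work goes in short steps, Python scripts to look and compute and a tool call to move; the robot and the scene stay as the last step left them, time stands still between calls to the robot, and variables do not carry over. Pictures are saved under pics/ and viewed, about 12 in all and at most 16, crops included, and the job is handed in when it is done.

Besides the shell and the picture viewer there is one more tool, called after "Call:" as name(argument=value, ...), one argument or row to a line, values as JSON. step_arm: Moves the arm, as the interface text tells. Its arguments: {"type":"object","properties":{"commands":{"type":"array","items":{"type":"array","items":{"type":"array","items":{"type":"number"}}}},"squeeze":{"type":"number"}},"required":["commands"]}

```bash
mkdir -p pics; ls
python3 - <<'E'
from bench import telemetry, viewer
import cv2
s=telemetry.get_state();print(s)
for n in ["side","top","wrist"]:
    print(n,viewer.camera_info(n))
    cv2.imwrite(f"pics/{n}0.png",viewer.snapshot(n)[:,:,::-1])
E
```

```text
pics
{'time': 0.0, 'joint_positions': array([60.9700961 , 22.01469675,  0.93857463, 78.55892348, -0.3595511 ,
       79.53790457, -2.66402125]), 'joint_velocities': array([ 0.06012298,  0.0628148 ,  0.06500562,  0.08110708,  0.04008848,
       -0.01020016,  0.03694069]), 'tau': array([ 2.41226262e-04, -6.27597141e+01,  8.44373200e-01, -3.71812928e+01,
        1.64726435e-02,  1.42177046e-02, -8.34838033e-06]), 'position': array([ 0.26812873, -0.56396571,  0.20000387]), 'ee_rot': array([-1.79891389e+02,  3.40861672e-03,  2.54297752e+01]), 'wrist_force': array([ 0.71390019, -0.06350444,  0.39449758]), 'moment': array([ 0.01834629, -0.03105971,  0.05548869]), 'gripper_width': 1.0005408755060594}
side {'vertical_fov': 53.58069574953655, 'cx': 254.33910422912808, 'cy': 191.8085826479296, 'xyz': array([ 0.15460016, -0.17263101,  0.7783237 ]), 'orientation': array([ 31.03859327,  -0.61688597, -62.9878716 ])}
top {'vertical_fov': 48.588965322690186, 'cx': 250.01264239194165, 'cy': 192.46377875625367, 'xyz': array([ 4.08024918e-01, -7.58689140e-05,  9.07478387e-01]), 'orientation': array([  9.10127189,   0.56206677, -89.5747807 ])}
wrist {'vertical_fov': 67.97183855921884, 'cx': 249.28051174363105, 'cy': 188.77976245522456, 'xyz': array([ 0.3334514 , -0.53438953,  0.37306642]), 'orientation': array([-16.23730914,   0.07067491, -64.64333969])}
```

View pics/top0.png

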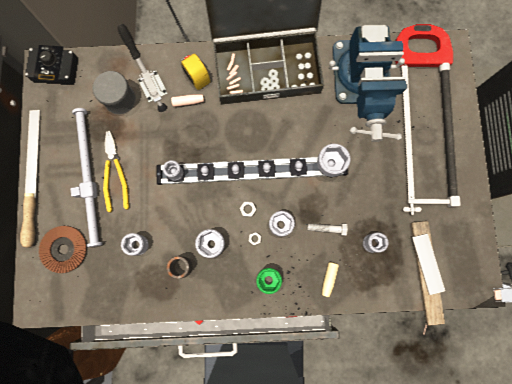

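View pics/side0.png

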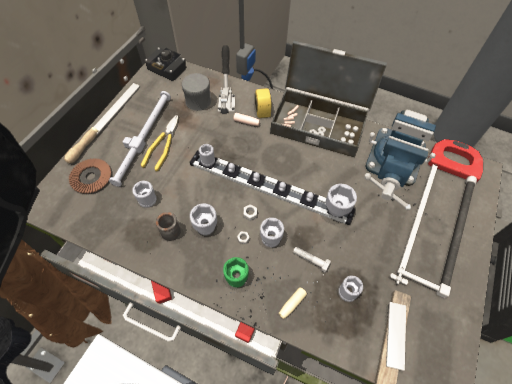

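```bash
cat > h.py <<'E'
import numpy as np, cv2
from scipy.spatial.transform import Rotation as R
from bench import telemetry, viewer
def cam(n):
    c=viewer.camera_info(n); f=192/np.tan(np.radians(c['vertical_fov']/2))
    return np.array(c['xyz']),R.from_euler('xyz',c['orientation'],degrees=True).as_matrix(),f,c['cx'],c['cy']
def ray(C,uv):
    p,M,f,cx,cy=C; return p,M@np.array([(uv[0]-cx)/f,-(uv[1]-cy)/f,-1])
def onz(C,uv,z):
    p,d=ray(C,uv); return p+d*(z-p[2])/d[2]
def proj(C,X):
    p,M,f,cx,cy=C; q=M.T@(np.asarray(X)-p); return np.array([cx+f*q[0]/-q[2],cy-f*q[1]/-q[2]])
E
python3 - <<'E'
from h import *
t=cv2.imread('pics/top0.png');s=cv2.imread('pics/side0.png')
cv2.imwrite('pics/c1.png',cv2.resize(t[140:300,110:400],None,fx=2.75,fy=2.75,interpolation=cv2.INTER_CUBIC))
C={'top':cam('top'),'side':cam('side')}
# approx seeds on top -> side
for n,uv in dict(a=(134,243),b=(210,243),c=(281,223),d=(376,242),s22=(173,170),s46=(334,160)).items():
    X=onz(C['top'],uv,.055); print(n,X.round(3),'side',proj(C['side'],X).round(0))
for n,im in (('top',t),('side',s)):
    hsv=cv2.cvtColor(im,cv2.COLOR_BGR2HSV)
    m=((hsv[...,2]>125)&(hsv[...,1]<60)).astype(np.uint8)
    cs,_=cv2.findContours(m,cv2.RETR_EXTERNAL,cv2.CHAIN_APPROX_NONE)
    for c in cs:
        if 150<cv2.contourArea(c)<1500:
            (u,v),r=cv2.minEnclosingCircle(c); e=cv2.fitEllipse(c); print(n,round(u,1),round(v,1),'r',round(r,1),np.round(e[0],1),np.round(e[1],1))
E
```

```text
a [0.441 0.24  0.055] side [144. 188.]
b [0.442 0.088 0.055] side [203. 216.]
c [ 0.483 -0.053  0.055] side [271. 228.]
d [ 0.446 -0.242  0.055] side [350. 283.]
s22 [0.59  0.168 0.055] side [207. 153.]
s46 [ 0.613 -0.162  0.055] side [342. 201.]
top 140.5 305.5 r 19.6 [138.2 305.1] [16.2 33.2]
top 274.3 302.1 r 19.0 [273.8 303.4] [18.4 32. ]
top 410.5 286.4 r 15.5 [409.  285.4] [17.8 28.4]
top 328.3 279.1 r 16.5 [329.7 278.8] [ 6.5 41.7]
top 485.0 261.5 r 25.0 [488.2 262. ] [17.2 42.6]
top 287.9 265.1 r 27.6 [294.8 266.7] [26.9 47.3]
top 439.0 271.5 r 43.8 [436.5 272.4] [29.3 76.5]
top 377.9 242.1 r 10.4 [377.9 242.1] [18.8 20.3]
top 208.2 243.2 r 15.2 [208.8 243. ] [28.4 28.8]
top 324.5 230.0 r 23.3 [326.  229.5] [13.  45.7]
top 504.5 224.0 r 29.7 [502.2 220. ] [19.9 69.7]
top 291.0 195.5 r 18.0 [290.4 195.8] [14.3 31.4]
top 275.0 185.5 r 14.1 [274.1 185.9] [12.4 27.8]
top 170.7 167.6 r 10.0 [170.4 168.1] [16.2 18.5]
top 142.5 153.5 r 22.0 [143.9 152.5] [24.8 40.5]
top 105.5 167.5 r 36.7 [105.3 166.6] [18.4 62. ]
top 375.6 134.0 r 27.1 [378.6 129.9] [21.5 48. ]
top 460.5 139.9 r 28.9 [466.4 141.3] [30.2 48.8]
top 192.5 117.5 r 24.1 [190.  115.2] [18.7 46.5]
top 224.2 66.9 r 15.7 [225.8  65.8] [18.8 28.1]
top 99.0 72.5 r 32.9 [98.5 76. ] [37.1 60.3]
top 266.0 66.8 r 31.2 [267.1  66.7] [38.7 69.8]
top 422.0 46.0 r 13.3 [421.7  45.7] [11.7 26.2]
top 243.0 15.0 r 74.5 [271.5  -5.8] [ 86.4 194.8]
side 326.5 377.0 r 21.4 [325.7 374.7] [12.  40.2]
side 34.0 370.5 r 27.4 [ 32.7 372.2] [24.4 54.1]
side 350.0 287.5 r 13.2 [350.8 287. ] [20.1 25.6]
side 411.8 136.9 r 23.8 [411.2 135.1] [21.9 45.3]
side 160.0 134.5 r 25.9 [160.7 133.3] [13.3 44.5]
side 307.0 115.1 r 31.8 [309.6 119.5] [30.2 57.4]
side 273.7 100.1 r 13.0 [275.9  97.5] [12.3 25. ]
side 78.5 86.5 r 82.1 [ 63.2 102.4] [  2.8 233.9]
```

View pics/c1.png

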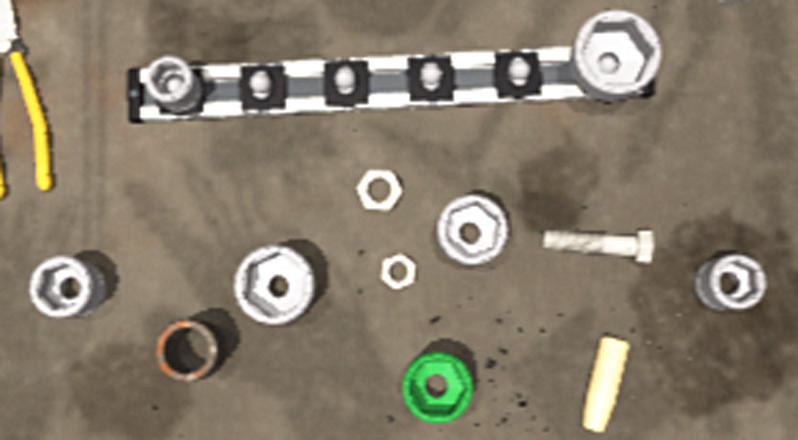

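The four chrome sockets in the top view are d (376,242), a (134,243), c (281,223) and b (210,243). By rim diameter (about 21, 22, 25.5 and 28 px) these are 27, 30, 36 and 41. The rusty ring at (178,267) and the green socket at (269,280) are decoys. socket_22 sits at the left (+y) end of the rail and socket_46 at the right.

So the clips from left to right take 27, 30, 36, 41. I'll turn the jaws across the rail and go to socket 27.

Call:
step_arm(
  commands=[
    [[0,0,-0.1127,0,0,0,8.5],[0,0,-0.1127,0,0,0,8.5],[0,0,-0.1127,0,0,0,8.5],[0,0,-0.1127,0,0,0,8.5],[0,0,-0.1127,0,0,0,8.5],[0,0,-0.1127,0,0,0,8.5],[0,0,-0.1127,0,0,0,8.5],[0,0,-0.1127,0,0,0,8.5]],
  ],
)

```text
time: 0.82
position: [0.2683, -0.5642, 0.2005]
ee_rot: [-180.0, -0.0, 77.4]
wrist_force: [0.3, -0.1, 0.0]
gripper_width: 0.996
```

Call:
step_arm(
  commands=[
    [[0,0,-0.1127,0,0,0,8.5],[0,0,-0.1127,0,0,0,8.5],[0,0,0,3.2,1.8,0,8.5],[0,0,0,3.2,1.8,0,8.5],[0,0,0,3.2,1.8,0,8.5],[0,0,0,3.2,1.8,0,8.5],[0,0,0,3.2,1.8,0,8.5],[0,0,0,3.2,1.8,0,8.5]],
  ],
)

```text
time: 1.48
position: [0.3768, -0.3707, 0.2008]
ee_rot: [-180.0, -0.0, 90.0]
wrist_force: [0.4, -0.6, 0.3]
gripper_width: 0.993
```

Call:
step_arm(
  commands=[
    [[0,0,0,3.2,1.8,0,8.5],[0,0,0,3.2,1.8,0,8.5],[0,0,0,3.2,1.8,0,8.5],[0,0,0,3.2,1.8,0,8.5],[0,0,0,0,0,0,8.5],[0,0,0,0,0,0,8.5]],
  ],
)

```text
time: 1.98
position: [0.4495, -0.2418, 0.201]
ee_rot: [180.0, -0.0, 90.3]
wrist_force: [-0.3, -0.2, -0.0]
gripper_width: 0.993
```

```bash
cat >> h.py <<'E'
def shot(tag):
    s=telemetry.get_state(); C=cam('wrist'); im=viewer.snapshot('wrist')[:,:,::-1].copy()
    cv2.imwrite(f'pics/{tag}.png',im); print(round(s['time'],2),s['position'].round(4),s['ee_rot'].round(2),s['wrist_force'].round(1),round(s['gripper_width'],3))
    np.save(f'pics/{tag}.npy',np.array(list(C),dtype=object),allow_pickle=True)
    return s,C,im
E
python3 - <<'E'
from h import *
shot('w1')
E
```

```text
1.98 [ 0.4495 -0.2418  0.201 ] [ 1.7999e+02 -3.0000e-02  9.0320e+01] [-0.3 -0.2 -0. ] 0.993
```

View pics/w1.png

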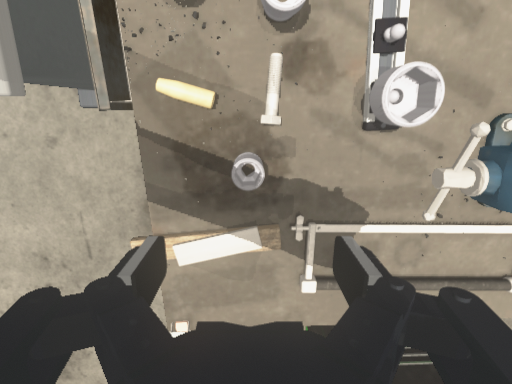

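```bash
cat >> h.py <<'E'
def rim(im,C,X0,rad,z,tag=None,thr=None):
    """fit rim circle at height z near world guess X0: rectify the plane z, find the outer edge by Hough circle."""
    S=4000; w=int(2*(rad+.025)*S)   # px per m
    c=np.array([[-1,-1],[1,-1],[1,1],[-1,1]])*(w/2/S)
    src=np.float32([proj(C,[X0[0]+a,X0[1]+b,z]) for a,b in c]); dst=np.float32([[0,0],[w,0],[w,w],[0,w]])
    rect=cv2.warpPerspective(im,cv2.getPerspectiveTransform(src,dst),(w,w),flags=cv2.INTER_CUBIC)
    g=cv2.GaussianBlur(cv2.cvtColor(rect,cv2.COLOR_BGR2GRAY),(0,0),3)
    r=rad*S
    h=cv2.HoughCircles(g,cv2.HOUGH_GRADIENT_ALT,1,8,param1=80,param2=.5,minRadius=int(r*.88),maxRadius=int(r*1.12))
    out=[]
    if h is not None:
        for u,v,q in h[0][:4]:
            out.append((X0[0]+(u-w/2)/S,X0[1]+(v-w/2)/S,q/S)); cv2.circle(rect,(int(u),int(v)),int(q),(0,0,255),1); cv2.circle(rect,(int(u),int(v)),2,(0,0,255),-1)
    if tag: cv2.imwrite(f'pics/{tag}.png',rect)
    return np.array(out).round(4)
E
python3 - <<'E'
from h import *
im=cv2.imread('pics/w1.png');C=np.load('pics/w1.npy',allow_pickle=True)
X=onz(C,(248,172),.05);print(X); print(rim(im,C,X,.0195,.05,'r1'))
X=onz(C,(412,93),.077);print(X); print(rim(im,C,X,.031,.077,'r2'))
print(proj(C,[.4495,-.2418,.05]))
T=cam('top');t=cv2.imread('pics/top0.png')
for n,uv,r,z in (('d',(376,242),.0195,.05),('a',(134,243),.022,.052),('c',(281,223),.025,.056),('b',(210,243),.028,.06),('22',(173,168),.017,.063),('46',(335,159),.031,.077)):
    print(n,rim(t,T,onz(T,uv,z),r,z,'t_'+n).tolist())
    for f in(.88,.94,1.06,1.12):pass
ims=[cv2.resize(cv2.imread(f'pics/{k}.png'),(260,260)) for k in('r1','r2','t_d','t_a','t_c','t_b')]
cv2.imwrite('pics/m1.png',np.vstack([np.hstack(ims[:3]),np.hstack(ims[3:])]))
E
```

```text
[ 0.44907276 -0.24557972  0.05      ]
[[ 0.4481 -0.2476  0.0194]]
[ 0.61126689 -0.15866342  0.077     ]
[[ 0.612  -0.1602  0.0309]]
[248.37742356 168.8237599 ]
d [[0.4468, -0.2464, 0.0196]]
a [[0.4396, 0.2474, 0.0218]]
c [[0.49, -0.0567, 0.0249]]
b []
22 [[0.5925, 0.1714, 0.0172]]
46 []
```

View pics/m1.png

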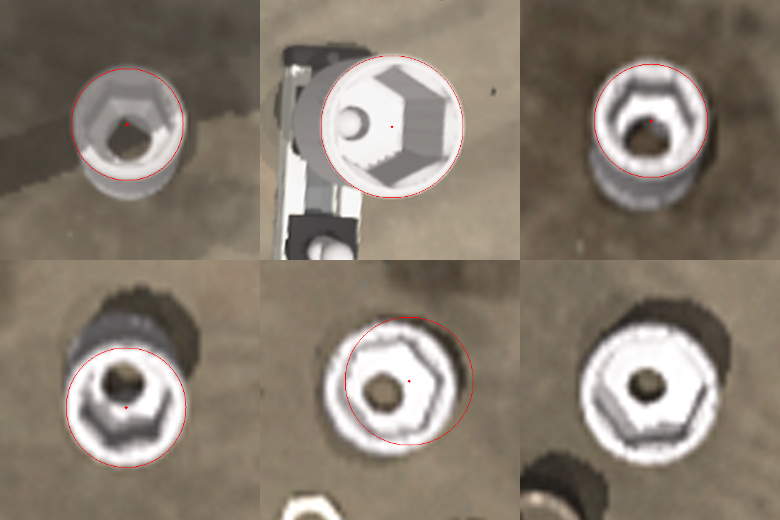

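The masks and enlarged crops confirm the identities. The fitted rim radii for 27, 30 and 46 match; in the crops, 36 measures about 51 mm across and 41 about 56 mm. The Hough circle on the 36 tile is off-centre, so I'll re-measure that one from the wrist. Next I descend on socket 27.

Call:
step_arm(
  commands=[
    [[0,0,0,-0.6,-0.1,0,8.5],[0,0,0,0,0,3.6,8.5],[0,0,0,0,0,3.6,8.5],[0,0,0,0,0,3.6,8.5],[0,0,0,0,0,3.6,8.5],[0,0,0,0,0,2.6,8.5],[0,0,0,0,0,1.6,8.5],[0,0,0,0,0,0,8.5]],
  ],
  squeeze=60,
)

```text
time: 2.7
position: [0.4434, -0.2513, 0.0109]
ee_rot: [-179.6, -0.2, 89.8]
wrist_force: [-1.4, 0.1, -0.1]
gripper_width: 0.995
```

Call:
step_arm(
  commands=[
    [[0,0,0,0,0,0,2.5],[0,0,0,0,0,0,2.5],[0,0,0,0,0,0,2.5],[0,0,0,0,0,0,2.5],[0,0,0,0,0,0,2.5],[0,0,0,0,0,0,2.5],[0,0,0,0,0,0,2.5],[0,0,0,0,0,0,2.5]],
  ],
)

```text
time: 3.37
position: [0.4483, -0.2514, 0.0169]
ee_rot: [179.9, 0.1, 90.0]
wrist_force: [-2.4, 0.3, 7.5]
gripper_width: 0.392
```

Run:
```python
from h import *
shot('w2')
```

```text
3.37 [ 0.4483 -0.2514  0.0169] [1.7987e+02 1.2000e-01 8.9990e+01] [-2.4  0.3  7.5] 0.392
```

View pics/w2.png

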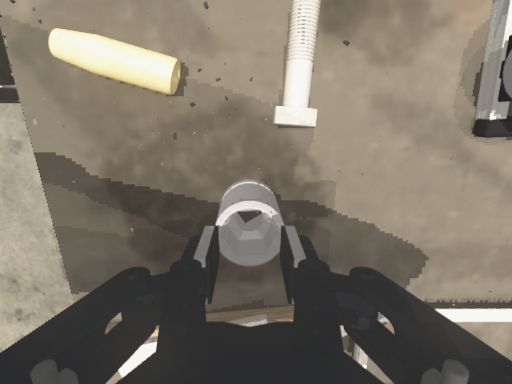

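```bash
cat >> h.py <<'E'
def inhand(tag,rad,top):
    s,C,im=shot(tag); p=s['position']; Y=R.from_euler('xyz',s['ee_rot'],degrees=True).as_matrix()
    h=rim(im,C,p,rad,top,tag+'r'); print('rim',h.tolist())
    for q in h: print('offset tool xyz mm',(1000*Y.T@(np.array([q[0],q[1],top])-p)).round(1))
E
python3 - <<'E'
from h import *
inhand('w3',.0195,.05)
E
```

```text
3.42 [ 0.4483 -0.2514  0.0169] [1.7987e+02 1.2000e-01 8.9980e+01] [-2.8 -0.4  8.4] 0.393
rim [[0.4491, -0.2461, 0.0191], [0.4511, -0.2526, 0.0196]]
offset tool xyz mm [  5.2   0.9 -33.1]
offset tool xyz mm [ -1.3   2.9 -33.1]
```

Call:
step_arm(
  commands=[
    [[0,0,0,0,0,-0.5,2.5],[0,0,0,0,0,-2,2.5],[0,0,0,0,0,-3.5,2.5],[0,0,0,0,0,-3.5,2.5],[0,0,0,0,0,-3.5,2.5],[0,0,0,0,0,-2,2.5],[0,0,0,0,0,0,2.5],[0,0,0,0,0,0,2.5]],
  ],
)

```text
time: 4.13
position: [0.448, -0.2507, 0.1664]
ee_rot: [179.9, 0.1, 90.0]
wrist_force: [-0.6, 0.3, -2.6]
gripper_width: 0.385
```

Run:
```python
from h import *
s=telemetry.get_state(); inhand('w4',.0195,s['position'][2]+.033)
```

```text
4.13 [ 0.448  -0.2507  0.1664] [1.7986e+02 1.0000e-01 9.0010e+01] [-0.6  0.3 -2.6] 0.385
rim []
```

Call:
step_arm(
  commands=[
    [[0,0,-0.059,0,0,0,2.5],[0,0,0,3.4,1.7,0,2.5],[0,0,0,3.4,1.7,0,2.5],[0,0,0,3.4,1.7,0,2.5],[0,0,0,3.4,1.7,0,2.5],[0,0,0,3.4,1.7,0,2.5],[0,0,0,3.4,1.7,0,2.5],[0,0,0,3.4,1.7,0,2.5]],
  ],
)

```text
time: 4.85
position: [0.5512, -0.0041, 0.1629]
ee_rot: [-179.8, -0.0, 93.4]
wrist_force: [-0.2, -1.2, -2.2]
gripper_width: 0.385
```

Call:
step_arm(
  commands=[
    [[0,0,0,3.4,1.7,0,2.5],[0,0,0,3.4,1.7,0,2.5],[0,0,0,2.0,1.0,0,2.5],[0,0,0,0,0,0,2.5],[0,0,0,0,0,0,2.5]],
  ],
)

```text
time: 5.27
position: [0.5895, 0.0868, 0.1625]
ee_rot: [-179.8, -0.1, 93.6]
wrist_force: [-0.2, -1.2, -3.0]
gripper_width: 0.388
```

Run:
```python
from h import *
s,C,im=shot('w5')
T=cam('top')
for uv in((263,78),(345,75),(431,70),(518,68)):
    X=onz(T,(uv[0]/2.75+110,uv[1]/2.75+140),.037);print(X.round(4),proj(C,X).round(0))
cv2.imwrite('pics/w5b.png',cv2.resize(im,(768,576),interpolation=cv2.INTER_CUBIC))
```

```text
5.27 [0.5895 0.0868 0.1625] [-1.7976e+02 -6.0000e-02  9.3610e+01] [-0.2 -1.2 -3. ] 0.388
[0.598  0.1028 0.037 ] [258. 160.]
[0.6006 0.0404 0.037 ] [256. 215.]
[ 0.6049 -0.0251  0.037 ] [256. 266.]
[ 0.6068 -0.0912  0.037 ] [254. 313.]
```

View pics/w5b.png

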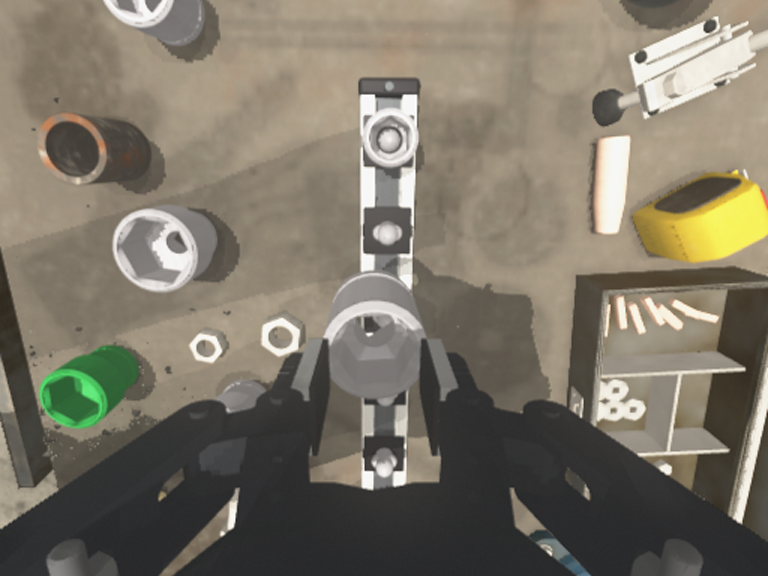

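```bash
cat >> h.py <<'E'
def feet(im,C,guesses,Y,p):
    """centre of black square foot nearest each guess (pixel), at z=.015, in world & tool-frame mm from p."""
    g=cv2.cvtColor(im,cv2.COLOR_BGR2GRAY); out=[]
    for G in guesses:
        c=proj(C,[G[0],G[1],.015]); S=3000; w=150
        q=np.array([[-1,-1],[1,-1],[1,1],[-1,1]])*.025
        ax=Y[:2,0]/np.linalg.norm(Y[:2,0]); ay=np.array([-ax[1],ax[0]])
        src=np.float32([proj(C,[*(np.array(G[:2])+a*ax+b*ay),.015]) for a,b in q])
        rect=cv2.warpPerspective(im,cv2.getPerspectiveTransform(src,np.float32([[0,0],[w,0],[w,w],[0,w]])),(w,w))
        m=(rect.max(2)<60).astype(np.uint8); m=cv2.morphologyEx(m,cv2.MORPH_OPEN,np.ones((7,7)))
        cs,_=cv2.findContours(m,cv2.RETR_EXTERNAL,cv2.CHAIN_APPROX_NONE)
        if not cs: print('none');continue
        k=max(cs,key=cv2.contourArea); x,y,ww,hh=cv2.boundingRect(k)
        u=((x+ww/2)-w/2)/S; v=((y+hh/2)-w/2)/S; X=np.array([*(np.array(G[:2])+u*ax+v*ay),.015])
        print('foot',X.round(4),'size mm',ww/S*1e3,hh/S*1e3,'tool mm',(1e3*Y.T@(X-p)).round(1)); out.append(X)
    return out
def Rt(s): return R.from_euler('xyz',s['ee_rot'],degrees=True).as_matrix()
E
python3 - <<'E'
from h import *
s=telemetry.get_state();p=s['position'];Y=Rt(s)
im=cv2.imread('pics/w5.png');C=np.load('pics/w5.npy',allow_pickle=True)
feet(im,C,[(.598,.1028),(.6006,.0404),(.6049,-.0251),(.6068,-.0912)],Y,p)
X=onz(C,(250.7,232),p[2]+.033);print('hand rim manual',(1e3*Y.T@(X-p)).round(1))
for dz in(.031,.033,.035):print(dz,[(1e3*Y.T@(np.array([a,b,p[2]])-p)).round(1).tolist()+[r] for a,b,r in rim(im,C,X,.0195,p[2]+dz,'w5r')])
X=onz(C,(260,92),.063);print('22',rim(im,C,X,.017,.063))
E
```

```text
none
none
foot [ 0.6187 -0.0358  0.015 ] size mm 9.0 7.666666666666666 tool mm [-121.9   22.3  147.8]
foot [ 0.6081 -0.0846  0.015 ] size mm 21.0 34.0 tool mm [-170.     8.7  147.8]
hand rim manual [  7.7   1.5 -33. ]
0.031 [[5.4, 0.5, -0.0, np.float64(0.0196)]]
0.033 []
0.035 [[7.2, 0.6, -0.0, np.float64(0.0192)]]
22 [[0.5897 0.1684 0.0169]
 [0.5947 0.1704 0.0169]]
```

```bash
sed -i 's/rect.max(2)<60/rect.max(2)<95/' h.py
python3 - <<'E'
from h import *
s=telemetry.get_state();p=s['position'];Y=Rt(s)
im=cv2.imread('pics/w5.png');C=np.load('pics/w5.npy',allow_pickle=True)
print(im[140:170:2,258].max(1),im[153,240:280:2].max(1))
feet(im,C,[(.598,.1028)],Y,p)
X=onz(C,(258.3,153.3),.015);print('foot manual',X,(1e3*Y.T@(X-p)).round(1))
X=onz(C,(258,154.7),.037);print('stud manual',X,(1e3*Y.T@(X-p)).round(1))
E
```

```text
[ 93  93  94  93 146 194 217 230 237 235 214 178  91  83  83] [167  74  89  89 123 223 189 216 226 224 217 200 180 209  96  87  86 124
 122 130]
foot [0.598 0.106 0.015] size mm 35.0 35.666666666666664 tool mm [ 20.8  10.1 147.8]
foot manual [0.59894792 0.10613557 0.015     ] [ 20.9  11.1 147.8]
stud manual [0.59788664 0.10812735 0.037     ] [ 23.   10.  125.8]
```

Call:
step_arm(
  commands=[
    [[0,0,0,1.4,1.0,0,2.5],[0,0,0,0,0,2.5,2.5],[0,0,0,0,0,3.0,2.5],[0,0,0,0,0,2.5,2.5],[0,0,0,0,0,1.3,2.5],[0,0,0,0,0,0,2.5],[0,0,0,0,0,0,2.5]],
  ],
)

```text
time: 5.9
position: [0.5996, 0.098, 0.0718]
ee_rot: [-179.9, 0.0, 93.3]
wrist_force: [0.9, 0.3, -1.6]
gripper_width: 0.386
```

Run:
```python
from h import *
s,C,im=shot('w6')
cv2.imwrite('pics/w6b.png',cv2.resize(im[100:300,130:380],None,fx=3,fy=3,interpolation=cv2.INTER_CUBIC))
```

```text
5.9 [0.5996 0.098  0.0718] [-1.7992e+02  2.0000e-02  9.3300e+01] [ 0.9  0.3 -1.6] 0.386
```

View pics/w6b.png

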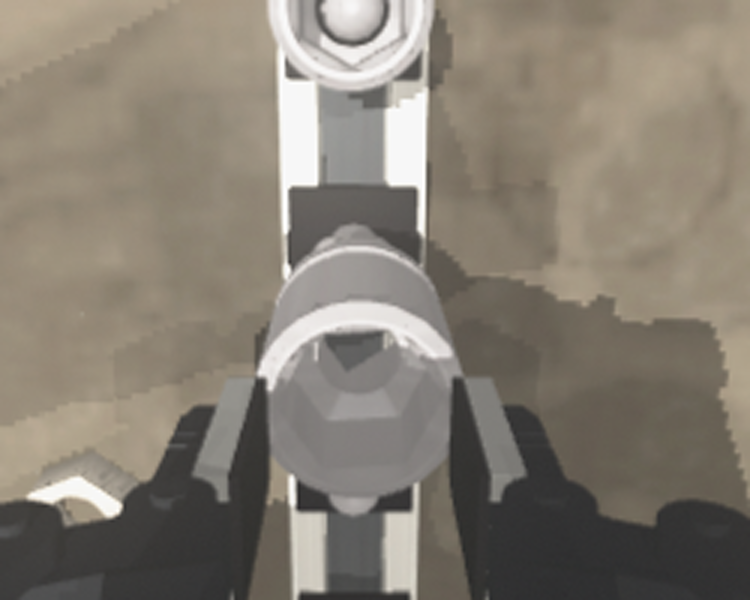

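Run:
```python
from h import *
s=telemetry.get_state();p=s['position'];Y=Rt(s)
def P(C,uv,z,Y,p): return (1e3*Y.T@(onz(C,uv,z)-p)).round(1)
C5=np.load('pics/w5.npy',allow_pickle=True);C=np.load('pics/w6.npy',allow_pickle=True)
print('foot w5 far/near',onz(C5,(258.3,207/1.5),.015),onz(C5,(258.3,253/1.5),.015))
print('foot far edge now',P(C,(247.7,162.3),.015,Y,p), onz(C,(247.7,162.3),.015))
for n,u in(('foot L',289),('foot R',417)):print(n,P(C,(130+u/3,165),.015,Y,p))
for z in(.0525,.055,.0575):print('lower face far',z,P(C,(249,182.3),z,Y,p))
for z in(.102,.105,.108):print('rim far',z,P(C,(130+360/3,200),z,Y,p),'near',P(C,(250,100+497/3),z,Y,p),'L',P(C,(130+266/3,233),z,Y,p),'R',P(C,(130+456/3,233),z,Y,p))
print('stud tip far edge',P(C,(130+351/3,100+224/3),.035,Y,p))
print('22 rim L,R,near',P(C,(130+267/3,101),.063,Y,p),P(C,(130+435/3,101),.063,Y,p),P(C,(130+350/3,100+90/3),.063,Y,p))
```

```text
foot w5 far/near [0.59773742 0.12323247 0.015     ] [0.60020106 0.08843653 0.015     ]
foot far edge now [25.3 -1.6 58.2] [0.59771891 0.12375894 0.015     ]
foot L [ 23.  -19.1  58.2]
foot R [23.  15.9 58.2]
lower face far 0.0525 [18.4 -0.4 20.7]
lower face far 0.055 [19.  -0.4 18.2]
lower face far 0.0575 [19.7 -0.4 15.7]
rim far 0.102 [ 22.    0.2 -28.8] near [-17.3   0.2 -28.8] L [  3.  -16.9 -28.8] R [  2.9  17.7 -28.8]
rim far 0.105 [ 23.    0.2 -31.8] near [-15.5   0.2 -31.8] L [  4.4 -16.6 -31.8] R [  4.3  17.4 -31.8]
rim far 0.108 [ 24.    0.2 -34.8] near [-13.6   0.2 -34.8] L [  5.8 -16.2 -34.8] R [  5.7  17.  -34.8]
stud tip far edge [19.7 -2.  38.2]
22 rim L,R,near [ 72.6 -18.6  10.2] [72.5 15.6 10.2] [55.1 -1.8 10.2]
```

Call:
step_arm(
  commands=[
    [[0,0,0,0.6,-0.15,0,2.5],[0,0,0,0,0,0.8,2.5],[0,0,0,0,0,0.5,2.5],[0,0,0,0,0,0.4,2.5],[0,0,0,0,0,0.0,2.5]],
  ],
)

```text
time: 6.37
position: [0.5975, 0.1048, 0.0539]
ee_rot: [-179.9, 0.0, 93.4]
wrist_force: [-0.8, -0.7, -2.3]
gripper_width: 0.387
```

Call:
step_arm(
  commands=[
    [[0,0,0,0,0,0.4,2.5],[0,0,0,0,0,0.0,2.5]],
  ],
)

```text
time: 6.53
position: [0.5979, 0.1049, 0.0503]
ee_rot: [-180.0, 0.0, 93.4]
wrist_force: [-0.5, -0.1, -3.4]
gripper_width: 0.383
```

Call:
step_arm(
  commands=[
    [[0,0,0,0,0,0.3,2.5],[0,0,0,0,0,0.0,2.5]],
  ],
)

```text
time: 6.7
position: [0.598, 0.105, 0.0476]
ee_rot: [-180.0, -0.0, 93.4]
wrist_force: [-0.8, 0.3, -2.3]
gripper_width: 0.387
```

Call:
step_arm(
  commands=[
    [[0,0,0,0,0,0.3,2.5],[0,0,0,0,0,0.3,2.5],[0,0,0,0,0,0,2.5]],
  ],
  squeeze=90,
)

```text
time: 6.95
position: [0.5981, 0.1051, 0.0416]
ee_rot: [-180.0, -0.0, 93.4]
wrist_force: [-0.9, -0.1, 0.6]
gripper_width: 0.292
```

Call:
step_arm(
  commands=[
    [[0,0,0,0,0,0.3,2.5],[0,0,0,0,0,0.3,2.5],[0,0,0,0,0,0,2.5]],
  ],
)

```text
time: 7.2
position: [0.5979, 0.1051, 0.0355]
ee_rot: [-180.0, -0.0, 93.4]
wrist_force: [-0.6, -0.7, -0.4]
gripper_width: 0.294
```

Call:
step_arm(
  commands=[
    [[0,0,0,0,0,0.3,2.5],[0,0,0,0,0,0.1,2.5],[0,0,0,0,0,0,2.5]],
  ],
)

```text
time: 7.45
position: [0.598, 0.1051, 0.0317]
ee_rot: [-180.0, -0.0, 93.4]
wrist_force: [0.1, 0.7, -0.2]
gripper_width: 0.296
```

Run:
```python
from h import *
s,C,im=shot('w7')
S,t=[viewer.snapshot(n)[:,:,::-1] for n in('side','top')]
cv2.imwrite('pics/w7b.png',np.hstack([im[60:320,120:400],cv2.resize(S[110:200,170:260],(260,260),interpolation=cv2.INTER_CUBIC)]))
```

```text
7.45 [0.598  0.1051 0.0317] [-179.97   -0.     93.38] [ 0.1  0.7 -0.2] 0.296
```

View pics/w7b.png

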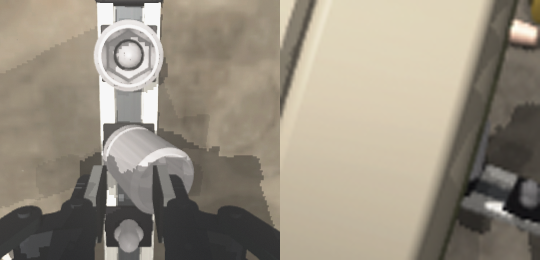

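Run:
```python
import cv2
im=cv2.imread('pics/w7.png'); cv2.imwrite('pics/w7c.png',cv2.resize(im[150:310,180:360],None,fx=3.7,fy=3.7,interpolation=cv2.INTER_CUBIC))
```

```text
(no output)
```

View pics/w7c.png

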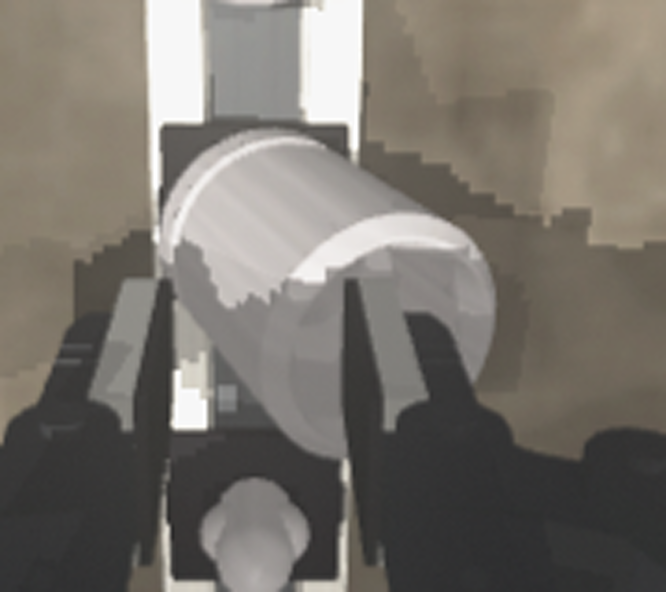

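The socket has cocked in the grip. It leans toward tool +y with its foot end still over clip 1, and the right finger overlaps the mouth. I'll ease off the squeeze and bring the tool left and up to right it.

Call:
step_arm(
  commands=[
    [[0,0,0,0,0,0,2.5],[0,0,0,0,-0.4,-0.3,2.5],[0,0,0,0,-0.4,-0.3,2.5],[0,0,0,0,-0.4,-0.3,2.5],[0,0,0,0,0,0,2.5]],
  ],
  squeeze=25,
)

```text
time: 8.02
position: [0.5858, 0.1046, 0.0421]
ee_rot: [179.9, 0.0, 93.4]
wrist_force: [0.6, 0.3, 0.5]
gripper_width: 0.292
```

Run:
```python
from h import *
s,C,im=shot('w8')
cv2.imwrite('pics/w8b.png',cv2.resize(im[120:310,150:380],None,fx=3.1,fy=3.1,interpolation=cv2.INTER_CUBIC))
```

```text
8.02 [0.5858 0.1046 0.0421] [179.94   0.    93.41] [0.6 0.3 0.5] 0.292
```

View pics/w8b.png

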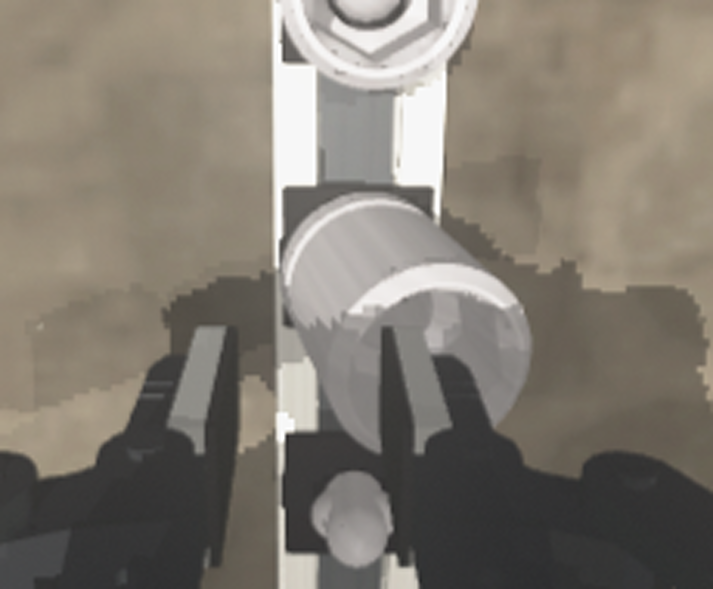

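It's working: the right finger is inside the mouth and is bringing the socket upright. I'll continue.

Call:
step_arm(
  commands=[
    [[0,0,0,0,-0.3,-0.3,2.5],[0,0,0,0,-0.3,-0.3,2.5],[0,0,0,0,-0.3,-0.2,2.5],[0,0,0,0,-0.2,-0.1,2.5],[0,0,0,0,0,0,2.5],[0,0,0,0,0,0,2.5]],
  ],
  squeeze=25,
)

```text
time: 8.57
position: [0.5751, 0.1037, 0.0501]
ee_rot: [180.0, 0.0, 93.4]
wrist_force: [-0.7, -0.5, 0.2]
gripper_width: 0.291
```

Run:
```python
from h import *
s,C,im=shot('w9')
cv2.imwrite('pics/w9b.png',cv2.resize(im[120:310,150:380],None,fx=3.1,fy=3.1,interpolation=cv2.INTER_CUBIC))
```

```text
8.57 [0.5751 0.1037 0.0501] [179.99   0.    93.39] [-0.7 -0.5  0.2] 0.291
```

View pics/w9b.png

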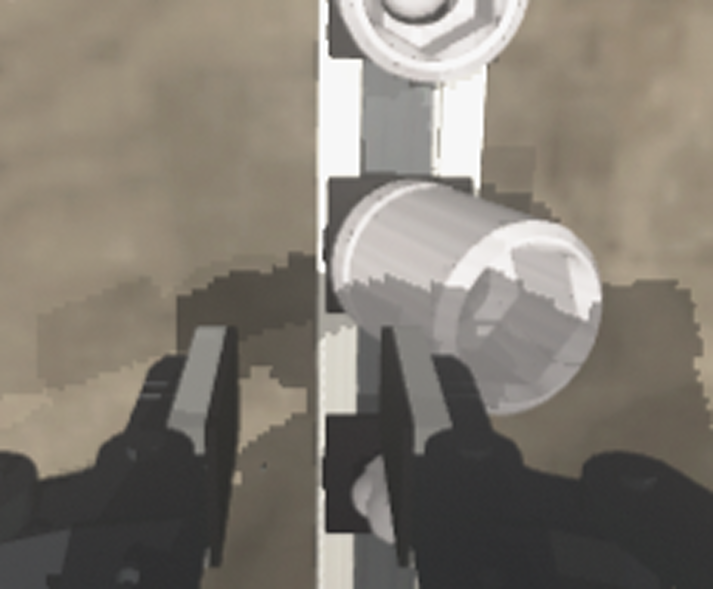

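The socket didn't follow the finger. It popped forward out of the pads because I had gripped it off-centre, and it now leans steadily on the stud of clip 1. I'll go up, open, straddle it centred on the foot, and close so the pads stand it upright.

Call:
step_arm(
  commands=[
    [[0,0,0,0,-0.2,-2.0,2.5],[0,0,0,0,0,-3.5,2.5],[0,0,0,0,0,-2.5,4.0],[0,0,0,0.1,1.7,0,8.5],[0,0,0,0,1.7,0,8.5],[0,0,0,0,0,0,8.5],[0,0,0,0,0,0,8.5],[0,0,0,0,0,0,8.5]],
  ],
  squeeze=40,
)

```text
time: 9.28
position: [0.6064, 0.1068, 0.1294]
ee_rot: [-179.9, -0.0, 93.4]
wrist_force: [-0.1, 0.1, 0.7]
gripper_width: 0.994
```

Run:
```python
from h import *
s,C,im=shot('w10')
p=s['position'];Y=Rt(s)
S,t=[viewer.snapshot(n)[:,:,::-1] for n in('side','top')]
feet(im,C,[(.5977,.106),(.6006,.0404)],Y,p)
a=cv2.resize(im[90:310,130:390],(520,440),interpolation=cv2.INTER_CUBIC)
for z in(.015,.04):
    u=(proj(C,[.5977,.106,z])-[130,90])*2; cv2.circle(a,tuple(int(q) for q in u),3,(0,0,255),-1)
b=cv2.resize(S[110:200,170:270],(270,220),interpolation=cv2.INTER_CUBIC); c=cv2.resize(t[130:220,150:250],(270,220),interpolation=cv2.INTER_CUBIC)
cv2.imwrite('pics/w10b.png',np.hstack([a,np.vstack([b,c])]))
```

```text
9.28 [0.6064 0.1068 0.1294] [-1.7992e+02 -2.0000e-02  9.3400e+01] [-0.1  0.1  0.7] 0.994
foot [0.5836 0.119  0.015 ] size mm 7.0 6.666666666666667 tool mm [ 13.5 -21.9 114.4]
foot [0.6023 0.0405 0.015 ] size mm 50.0 36.666666666666664 tool mm [-66.   -7.9 114.4]
```

View pics/w10b.png

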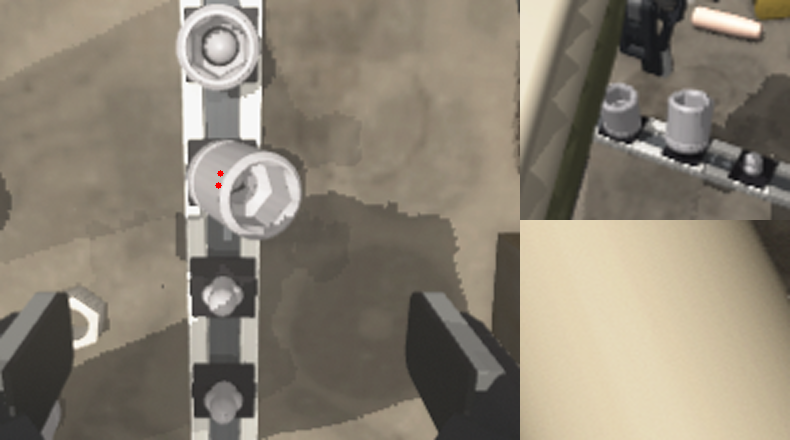

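Call:
step_arm(
  commands=[
    [[0,0,0,0,0,2.5,8.5],[0,0,0,0,0,3.0,8.5],[0,0,0,0,0,2.5,8.5],[0,0,0,0,0,1.4,8.5],[0,0,0,0,0,0,5.5],[0,0,0,0,-0.3,0,5.2],[0,0,0,0,-0.3,0,5.0],[0,0,0,0,-0.25,0,4.8]],
  ],
)

```text
time: 10.1
position: [0.5992, 0.1066, 0.0378]
ee_rot: [179.9, -0.0, 93.4]
wrist_force: [-0.3, -0.3, -0.1]
gripper_width: 0.561
```

Call:
step_arm(
  commands=[
    [[0,0,0,0,0,0,4.3],[0,0,0,0,0,0,4.0],[0,0,0,0,0,0,3.5],[0,0,0,0,0,0,3.0],[0,0,0,0,0,0,3.0],[0,0,0,0,0,0,3.0]],
  ],
  squeeze=40,
)

```text
time: 10.6
position: [0.5987, 0.1062, 0.0361]
ee_rot: [180.0, -0.0, 93.4]
wrist_force: [-0.2, -0.3, -0.4]
gripper_width: 0.354
```

Run:
```python
from h import *
s=telemetry.get_state()
for t in(.065,.075,.078): inhand('w11',.0195,t)
```

```text
10.6 [0.5987 0.1062 0.0361] [ 1.7999e+02 -1.0000e-02  9.3380e+01] [-0.2 -0.3 -0.4] 0.354
rim [[0.6025, 0.1192, 0.0196]]
offset tool xyz mm [ 12.8   4.6 -28.9]
10.65 [0.5987 0.1061 0.036 ] [ 1.800e+02 -1.000e-02  9.338e+01] [0.4 0.1 0.9] 0.349
rim [[0.5982, 0.0879, 0.0195]]
offset tool xyz mm [-18.2  -1.6 -39. ]
10.7 [0.5987 0.1062 0.036 ] [ 1.800e+02 -1.000e-02  9.338e+01] [0.2 0.1 0.1] 0.352
rim []
```

Run:
```python
from h import *
C=np.load('pics/w10.npy',allow_pickle=True);im=cv2.imread('pics/w10.png')
for z in(.055,.06,.065,.07,.075): print(z,onz(C,(260.5,186.5),z).round(4),rim(im,C,onz(C,(260.5,186.5),z),.0195,z).tolist())
s,C,im=shot('w12')
S=viewer.snapshot('side')[:,:,::-1]
cv2.imwrite('pics/w12b.png',np.hstack([cv2.resize(im[120:300,150:350],(400,360),interpolation=cv2.INTER_CUBIC),cv2.resize(S[110:200,170:270],(400,360),interpolation=cv2.INTER_CUBIC)]))
```

```text
0.055 [0.6173 0.1078 0.055 ] [[0.6205, 0.1048, 0.018]]
0.06 [0.617  0.1092 0.06  ] [[0.6165, 0.1094, 0.0183], [0.6012, 0.1074, 0.0197]]
0.065 [0.6167 0.1106 0.065 ] [[0.6014, 0.1151, 0.0189], [0.6159, 0.1111, 0.0179]]
0.07 [0.6164 0.112  0.07  ] [[0.6027, 0.1127, 0.0202]]
0.075 [0.6161 0.1134 0.075 ] [[0.6064, 0.1171, 0.0196], [0.6024, 0.1139, 0.0199]]
10.75 [0.5986 0.1062 0.036 ] [-1.800e+02 -1.000e-02  9.338e+01] [ 0.1  0.2 -0.1] 0.354
```

View pics/w12b.png

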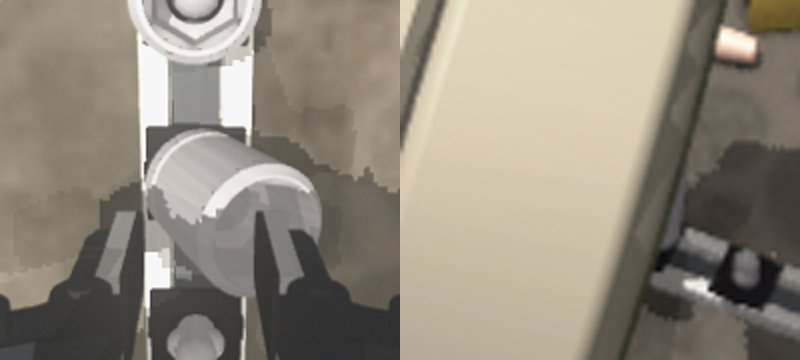

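The right finger keeps ending up inside the mouth. The pads sink about 3 mm into the thin wall at high squeeze and snap through it. From here on I'll use a light squeeze and an opening command only slightly below the socket diameter. I'm going up, re-straddling and righting it gently.

Call:
step_arm(
  commands=[
    [[0,0,0,0,0,-1.5,3.0],[0,0,0,0,0,-3.0,3.0],[0,0,0,0,0,-3.5,3.0],[0,0,0,0,0.8,-1.0,7.5],[0,0,0,0,0,0,7.5],[0,0,0,0,0,0,7.5],[0,0,0,0,0,3.0,7.5],[0,0,0,0,0,3.0,7.5]],
  ],
  squeeze=20,
)

```text
time: 11.52
position: [0.6071, 0.1068, 0.0658]
ee_rot: [179.9, -0.0, 93.4]
wrist_force: [0.8, 0.0, -0.9]
gripper_width: 0.878
```

Call:
step_arm(
  commands=[
    [[0,0,0,0,0,2.0,7.5],[0,0,0,0,0,1.2,7.5],[0,0,0,0,0,0,7.5],[0,0,0,0,-0.2,0,6.6],[0,0,0,0,-0.2,0,6.0],[0,0,0,0,-0.2,0,5.4],[0,0,0,0,-0.2,0,4.9],[0,0,0,0,0,0,4.6]],
  ],
)

```text
time: 12.18
position: [0.5988, 0.1063, 0.0351]
ee_rot: [179.9, -0.0, 93.4]
wrist_force: [0.5, -0.4, 0.1]
gripper_width: 0.533
```

Call:
step_arm(
  commands=[
    [[0,0,0,0,0,0,4.4],[0,0,0,0,0,0,4.2],[0,0,0,0,0,0,4.2]],
  ],
)

```text
time: 12.43
position: [0.5988, 0.1061, 0.0343]
ee_rot: [180.0, -0.0, 93.4]
wrist_force: [-0.0, -0.4, -0.5]
gripper_width: 0.491
```

```bash
cat >> h.py <<'E'
def rimz(im,C,X0,rad,zs):
    for z in zs:
        h=rim(im,C,[*X0[:2],z],rad,z)
        if len(h): print(' z',z,h.tolist())
E
python3 - <<'E'
from h import *
s,C,im=shot('w13'); rimz(im,C,(.599,.108),.0195,[.06,.065,.068,.071,.074,.077,.08])
E
```

```text
12.43 [0.5988 0.1061 0.0343] [179.98  -0.    93.38] [-0.  -0.4 -0.5] 0.491
 z 0.074 [[0.6021999716758728, 0.12250000238418579, 0.01899999938905239], [0.5960000157356262, 0.08179999887943268, 0.01899999938905239]]
 z 0.077 [[0.6161999702453613, 0.11079999804496765, 0.01850000023841858]]
 z 0.08 [[0.604200005531311, 0.12280000001192093, 0.020099999383091927]]
```

Call:
step_arm(
  commands=[
    [[0,0,0,0,0,0,3.9],[0,0,0,0,0,0,3.6],[0,0,0,0,0,0,3.5],[0,0,0,0,0,0,3.5],[0,0,0,0,0,0,3.5]],
  ],
)

```text
time: 12.9
position: [0.5986, 0.1062, 0.034]
ee_rot: [-180.0, -0.0, 93.4]
wrist_force: [-1.4, 0.8, 0.2]
gripper_width: 0.412
```

Run:
```python
from h import *
s,C,im=shot('w14')
S=viewer.snapshot('side')[:,:,::-1]
cv2.imwrite('pics/w14b.png',np.hstack([cv2.resize(im[120:300,150:350],(500,450),interpolation=cv2.INTER_CUBIC),cv2.resize(cv2.imread('pics/w13.png')[120:300,190:310],(300,450))]))
```

```text
12.9 [0.5986 0.1062 0.034 ] [-1.800e+02 -1.000e-02  9.338e+01] [-1.4  0.8  0.2] 0.412
```

View pics/w14b.png

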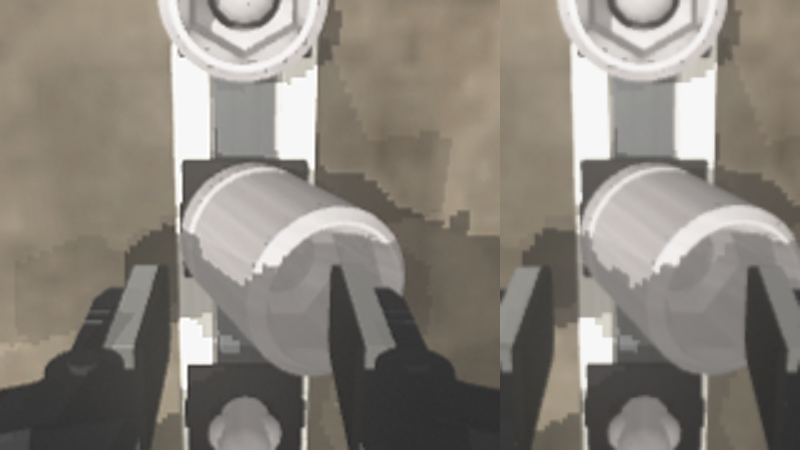

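Run:
```python
from h import *
W=np.load('pics/w10.npy',allow_pickle=True);S=cam('side')
def tri(a,b):
    p,d=ray(W,a);q,e=ray(S,b);d=d/np.linalg.norm(d);e=e/np.linalg.norm(e)
    t=np.linalg.lstsq(np.stack([d,-e],1),q-p,rcond=None)[0];A=p+t[0]*d;B=q+t[1]*e;return ((A+B)/2).round(4),np.linalg.norm(A-B).round(4)
print('27 mouth',tri((260.5,186.5),(233.3,152.1)));print('22 mouth',tri((239,112.5),(207,149.7)))
print('27 bottom edge side px',(690-520)/2.7+170,150/2.444+110,'predicted foot centre/upright rim px',proj(S,[.5977,.106,.015]),proj(S,[.5977,.106,.065]),proj(S,[.5977,.106,.075]))
```

```text
27 mouth (array([0.6168, 0.1096, 0.0613]), np.float64(0.0002))
22 mouth (array([0.5956, 0.1703, 0.0582]), np.float64(0.0022))
27 bottom edge side px 232.96296296296296 171.3747954173486 predicted foot centre/upright rim px [231.58037924 169.80530296] [230.70461446 157.58805916] [230.51912341 155.00039019]
```

Triangulation gives the mouth at about (0.617, 0.110, 0.065), so the socket sits low on the stud, leaning about 22° toward +x. The fingers came down too high and rode over the rim. I'll straddle lower so the pads press the body side, then close gently.

Call:
step_arm(
  commands=[
    [[0,0,0,0,0,-1.5,3.5],[0,0,0,0,0,-3.0,3.5],[0,0,0,0,0,-3.5,3.5],[0,0,0,0,1.0,-1.0,8.5],[0,0,0,0,0,0,8.5],[0,0,0,0,0,0,8.5],[0,0,0,0,0,3.0,8.5],[0,0,0,0,0,3.5,8.5]],
  ],
  squeeze=30,
)

```text
time: 13.67
position: [0.6098, 0.1072, 0.0598]
ee_rot: [179.8, -0.0, 93.4]
wrist_force: [0.4, 0.2, -0.2]
gripper_width: 1.001
```

Call:
step_arm(
  commands=[
    [[0,0,0,0,0,2.5,8.5],[0,0,0,0,0,1.6,8.5],[0,0,0,0,0,0.7,8.5],[0,0,0,0,0,0,8.5],[0,0,0,0,0,0,7.5],[0,0,0,0,0,0,7.0],[0,0,0,0,0,0,7.0]],
  ],
)

```text
time: 14.25
position: [0.6096, 0.107, 0.0126]
ee_rot: [179.9, -0.0, 93.4]
wrist_force: [-0.0, -0.5, -0.3]
gripper_width: 0.819
```

Call:
step_arm(
  commands=[
    [[0,0,0,0,-0.2,0,6.5],[0,0,0,0,-0.2,0,6.0],[0,0,0,0,-0.2,0,5.5],[0,0,0,0,-0.2,0,5.0],[0,0,0,0,-0.1,0,4.7],[0,0,0,0,0,0,4.7]],
  ],
)

```text
time: 14.75
position: [0.599, 0.1061, 0.0109]
ee_rot: [-180.0, 0.0, 93.4]
wrist_force: [1.4, 0.1, 0.3]
gripper_width: 0.552
```

Run:
```python
from h import *
def mouth(f):
    im=cv2.imread(f'pics/{f}.png');h=cv2.cvtColor(im,cv2.COLOR_BGR2HSV)
    m=((h[...,1]<30)&(h[...,2]>85)).astype(np.uint8)
    for r in (190,200,210,220):
        c=np.flatnonzero(m[r,200:330])+200; print(f,r,[ (int(a[0]),int(a[-1])) for a in np.split(c,np.flatnonzero(np.diff(c)>1)+1) if len(a)>3])
mouth('w14'); s,C,im=shot('w15'); mouth('w15')
```

```text
w14 190 [(220, 269), (272, 275)]
w14 200 [(220, 288)]
w14 210 [(220, 304)]
w14 220 [(220, 310)]
14.75 [0.599  0.1061 0.0109] [-1.7996e+02  1.0000e-02  9.3390e+01] [1.4 0.1 0.3] 0.552
w15 190 [(215, 278)]
w15 200 [(215, 278)]
w15 210 [(216, 277)]
w15 220 [(213, 277)]
```

The profile is now vertical (columns 215–278), so the socket is upright. Next I raise a little, close lightly and press down.

Call:
step_arm(
  commands=[
    [[0,0,0,0,0,-0.8,4.7],[0,0,0,0,0,-1.3,4.7],[0,0,0,0,0,0,4.3],[0,0,0,0,0,0,4.0],[0,0,0,0,0,0,3.7],[0,0,0,0,0,0,3.6],[0,0,0,0,0,0,3.6]],
  ],
  squeeze=25,
)

```text
time: 15.38
position: [0.5993, 0.1064, 0.0332]
ee_rot: [-180.0, 0.0, 93.4]
wrist_force: [-5.8, -1.9, 12.9]
gripper_width: 0.423
```

```bash
cat >> h.py <<'E'
def prof(im,rows,a=190,b=330,st=30,vt=85):
    h=cv2.cvtColor(im,cv2.COLOR_BGR2HSV); m=(h[...,1]<st)&(h[...,2]>vt)
    for r in rows:
        c=np.flatnonzero(m[r,a:b])+a
        print(r,[(int(q[0]),int(q[-1])) for q in np.split(c,np.flatnonzero(np.diff(c)>1)+1) if len(q)>3])
E
python3 - <<'E'
from h import *
s,C,im=shot('w16'); prof(im,range(180,231,10)); rimz(im,C,(.598,.106),.0195,[.061,.063,.065,.067,.069,.071,.073,.075,.077,.079])
E
```

```text
15.38 [0.5993 0.1064 0.0332] [-1.7999e+02  1.0000e-02  9.3400e+01] [-5.8 -1.9 12.9] 0.423
180 [(218, 275)]
190 [(219, 274)]
200 [(219, 274)]
210 [(216, 274)]
220 [(213, 276)]
230 [(200, 210), (216, 278), (288, 298)]
 z 0.061 [[0.597000002861023, 0.10679999738931656, 0.019600000232458115]]
 z 0.067 [[0.5964999794960022, 0.10899999737739563, 0.01889999955892563]]
 z 0.069 [[0.5964999794960022, 0.10980000346899033, 0.018699999898672104], [0.5975000262260437, 0.10419999808073044, 0.01979999989271164]]
 z 0.071 [[0.5961999893188477, 0.11079999804496765, 0.01860000006854534]]
 z 0.073 [[0.5971999764442444, 0.11100000143051147, 0.01810000091791153], [0.5982000231742859, 0.10520000010728836, 0.01940000057220459]]
 z 0.075 [[0.5971999764442444, 0.1128000020980835, 0.017799999564886093], [0.5989999771118164, 0.10679999738931656, 0.018799999728798866]]
 z 0.077 [[0.5967000126838684, 0.11320000141859055, 0.01769999973475933]]
 z 0.079 [[0.5967000126838684, 0.1145000010728836, 0.017400000244379044]]
```

Call:
step_arm(
  commands=[
    [[0,0,0,0,0,0.15,3.5],[0,0,0,0,0,0.15,3.5],[0,0,0,0,0,0,3.5]],
  ],
  squeeze=35,
)

```text
time: 15.68
position: [0.5991, 0.1065, 0.0329]
ee_rot: [180.0, 0.1, 93.4]
wrist_force: [-16.4, -4.7, 36.5]
gripper_width: 0.412
```

Call:
step_arm(
  commands=[
    [[0,0,0,0,0,0.15,3.5],[0,0,0,0,0,0.15,3.5],[0,0,0,0,0,0,3.5]],
  ],
)

```text
time: 15.93
position: [0.5993, 0.1065, 0.0326]
ee_rot: [179.9, 0.1, 93.4]
wrist_force: [-26.0, -6.3, 57.7]
gripper_width: 0.407
```

Run:
```python
from h import *
s,C,im=shot('w17'); prof(im,range(180,231,10)); rimz(im,C,(.598,.106),.0195,[.057,.059,.061,.063,.065,.067])
```

```text
15.93 [0.5993 0.1065 0.0326] [1.7993e+02 1.3000e-01 9.3400e+01] [-26.   -6.3  57.7] 0.407
180 [(218, 275)]
190 [(218, 274)]
200 [(219, 274)]
210 [(216, 274)]
220 [(212, 276)]
230 [(201, 211), (217, 278), (288, 297)]
 z 0.057 [[0.5975000262260437, 0.10320000350475311, 0.02019999921321869], [0.5978000164031982, 0.11550000309944153, 0.01899999938905239]]
 z 0.059 [[0.597000002861023, 0.10520000010728836, 0.019999999552965164], [0.5975000262260437, 0.11680000275373459, 0.018400000408291817]]
 z 0.063 [[0.5967000126838684, 0.10620000213384628, 0.019500000402331352]]
 z 0.065 [[0.5967000126838684, 0.1080000028014183, 0.019300000742077827]]
```

58 N of upward reaction with no further travel, and the rim fits z ≈ 0.063–0.065. Socket 27 is fully home on clip 1. I'll release it and go to socket 30.

Call:
step_arm(
  commands=[
    [[0,0,0,0,0,-0.5,3.6],[0,0,0,0,0,0,4.5],[0,0,0,0,0,0,6.0],[0,0,0,0,0,0,7.0],[0,0,0,0,0,-1.5,7.5],[0,0,0,0,0,-3.0,8.5],[0,0,0,0,0,-3.5,8.5],[0,0,0,0,0,-3.5,8.5]],
  ],
)

```text
time: 16.65
position: [0.5986, 0.106, 0.1457]
ee_rot: [-179.8, -0.0, 93.4]
wrist_force: [1.2, -1.1, 0.4]
gripper_width: 0.992
```

Call:
step_arm(
  commands=[
    [[0,0,0,2.5,-2.5,-0.5,8.5],[0,0,0,2.5,-2.5,-0.5,8.5],[0,0,0,2.5,-2.5,0,8.5],[0,0,0,2.5,-2.5,0,8.5],[0,0,0,2.5,-2.5,0,8.5],[0,0,0,2.5,-2.5,0,8.5],[0,0,0,0,0,0,8.5],[0,0,0,0,0,0,8.5]],
  ],
)

```text
time: 17.32
position: [0.4393, 0.2488, 0.1558]
ee_rot: [-180.0, 0.0, 93.7]
wrist_force: [0.9, -0.4, 0.4]
gripper_width: 0.996
```

```bash
cat >> h.py <<'E'
def goto(s,X):
    d=100*Rt(s).T@(np.asarray(X)-s['position']); print('move cm',d.round(2))
E
python3 - <<'E'
from h import *
s,C,im=shot('w18'); rimz(im,C,(.4396,.2474),.022,[.050,.052,.054])
T=cam('top');t=viewer.snapshot('top')[:,:,::-1].copy(); cv2.imwrite('pics/t18.png',t)
rimz(t,T,onz(T,(174,168),.065),.0195,[.065]); rimz(t,T,(.598,.106),.0195,[.063,.065,.067,.075])
E
```

```text
17.32 [0.4393 0.2488 0.1558] [-1.7998e+02  1.0000e-02  9.3650e+01] [ 0.9 -0.4  0.4] 0.996
 z 0.05 [[0.4408000111579895, 0.24619999527931213, 0.021900000050663948], [0.4401000142097473, 0.25119999051094055, 0.02199999988079071]]
 z 0.052 [[0.4413999915122986, 0.24660000205039978, 0.021700000390410423], [0.44440001249313354, 0.2515999972820282, 0.02290000021457672], [0.43459999561309814, 0.2538999915122986, 0.02160000056028366]]
 z 0.054 [[0.44040000438690186, 0.25290000438690186, 0.021400000900030136], [0.44209998846054077, 0.24719999730587006, 0.0215000007301569]]
 z 0.063 [[0.5957000255584717, 0.10819999873638153, 0.019700000062584877], [0.5848000049591064, 0.1014999970793724, 0.019200000911951065]]
 z 0.065 [[0.5957000255584717, 0.10719999670982361, 0.01979999989271164]]
 z 0.067 [[0.5952000021934509, 0.10679999738931656, 0.019999999552965164]]
 z 0.075 [[0.5929999947547913, 0.10599999874830246, 0.019500000402331352]]
```

Call:
step_arm(
  commands=[
    [[0,0,0,-0.1,0.1,3.5,8.5],[0,0,0,0,0,3.5,8.5],[0,0,0,0,0,3.5,8.5],[0,0,0,0,0,2.2,8.5],[0,0,0,0,0,1.1,8.5],[0,0,0,0,0,0,8.5],[0,0,0,0,0,0,6.0],[0,0,0,0,0,0,5.0]],
  ],
  squeeze=30,
)

```text
time: 18.08
position: [0.4435, 0.2466, 0.0195]
ee_rot: [179.9, -0.1, 93.3]
wrist_force: [-0.2, -1.4, 0.4]
gripper_width: 0.744
```

Call:
step_arm(
  commands=[
    [[0,0,0,0,0,0,4.6],[0,0,0,0,0,0,4.3],[0,0,0,0,0,0,4.1],[0,0,0,0,0,0,4.0],[0,0,0,0,0,0,4.0]],
  ],
)

```text
time: 18.5
position: [0.4419, 0.2468, 0.0197]
ee_rot: [180.0, -0.0, 93.4]
wrist_force: [-6.4, -1.7, 12.4]
gripper_width: 0.474
```

Run:
```python
from h import *
s,C,im=shot('w19'); p=s['position']
for z in(.049,.051,.052,.053,.055):
    for a,b,r in rim(im,C,[.4408,.247,z],.022,z): print(z,(1e3*Rt(s).T@(np.array([a,b,z])-p)).round(1),r)
```

```text
18.5 [0.4419 0.2468 0.0197] [179.95  -0.    93.43] [-6.4 -1.7 12.4] 0.474
0.049 [ -6.6   0.1 -29.3] 0.0214
0.051 [  1.7  -0.7 -31.3] 0.0216
0.053 [  2.   -0.7 -33.3] 0.0216
0.055 [  3.4  -0.6 -35.3] 0.0212
```

Socket 30 is gripped well centred (offset 1.7 mm). I'll lift it and carry it to clip 2.

Call:
step_arm(
  commands=[
    [[0,0,0,0,0,-1.0,4.0],[0,0,0,0,0,-2.5,4.0],[0,0,0,0,0,-3.5,4.0],[0,0,0,0,0,-3.5,4.0],[0,0,0,0,0,-2.5,4.0],[0,0,0,-2.0,1.2,0,4.0],[0,0,0,-3.2,2.0,0,4.0],[0,0,0,-3.4,2.0,0,4.0]],
  ],
)

```text
time: 19.22
position: [0.4999, 0.1641, 0.1504]
ee_rot: [179.8, -0.0, 93.6]
wrist_force: [-0.0, 0.7, 0.7]
gripper_width: 0.465
```

Call:
step_arm(
  commands=[
    [[0,0,0,-3.4,2.0,0,4.0],[0,0,0,-3.4,2.1,0,4.0],[0,0,0,-3.4,2.1,0,4.0],[0,0,0,-3.0,1.9,0,4.0],[0,0,0,-1.8,1.1,0,4.0],[0,0,0,0,0,0,4.0],[0,0,0,0,0,0,4.0],[0,0,0,0,0,0,4.0]],
  ],
)

```text
time: 19.88
position: [0.5996, 0.0201, 0.1488]
ee_rot: [180.0, -0.0, 93.4]
wrist_force: [-0.7, 1.1, 0.0]
gripper_width: 0.47
```

Run:
```python
from h import *
s,C,im=shot('w20'); p=s['position'];Y=Rt(s)
print(proj(C,[.6006,.0404,.015]),proj(C,[.6006,.0404,.037]))
g=im.max(2); u,v=proj(C,[.6006,.0404,.015]).astype(int)
for r in range(v-26,v+30,3): print(r,' '.join('%3d'%x for x in g[r,u-28:u+30:3]))
z=p[2]-.0197+.052
for dz in(-.002,0,.002):
    for a,b,r in rim(im,C,[p[0],p[1],z+dz],.022,z+dz): print('rim',dz,(1e3*Y.T@(np.array([a,b,z+dz])-p)).round(1),r)
```

```text
19.88 [0.5996 0.0201 0.1488] [ 1.7996e+02 -5.0000e-02  9.3440e+01] [-0.7  1.1  0. ] 0.47
[250.31656954 154.01112169] [250.43197422 157.55419683]
128 135 136 140 141 247 247 247 168 141 140 142 138 141 243 247 247 246 151 151 154
131 138 138 137 138 247 247 247 162 140 140 141 138 141 241 247 247 245 150 149 153
134 144 153 148 145 247 247 247 153 140 139 141 138 141 230 247 247 245 160 156 163
137 143 147 146 145 247 163 163 101  95  96  96  95  95 135 161 161 245 166 164 169
140 146 148 147 141 247  98  97  97  96  96  96  94  94  93  92  91 230 167 169 174
143 152 152 150 148 247  97  96  96  96  95  94  95  94  93  93  91 215 155 171 176
146 155 154 157 153 247  96  96  96  95  95  99  93  94  92  92  89 197 158 176 173
149 151 152 154 154 246  92  93  93 126 159 184 145 120  91  90  88 186 154 158 153
152 152 151 150 152 231  91  92 206 183 222 222 212 169 161  89  87 158 154 154 153
155 155 153 151 151 226  90  90 226 212 232 236 218 176 195  87  85 155 153 153 153
158 152 150 151 151 242  91  90 171 203 230 237 215 175 124  87  95 137 151 151 151
161 148 147 149 152 239  89  88  89 102 206 207 182  81  88  87  97 136 150 152 151
164 146 143 147 150 239  86  87  87  87  87  97  87  88  86  87  95 127 152 154 153
167 144 142 146 149 240  84  85  85  86  86  86  86  85  85  84  97 118 152 153 152
170 139 143 149 152 230 245 245 149 122 126 127 123 123 243 244 244 117 150 152 157
173 137 143 148 151 220 247 247 164 133 136 136 133 134 247 247 247 143 149 150 169
176 139 146 148 149 218 247 247 166 133 136 135 134 134 247 247 247 149 167 168 168
179 142 147 149 149 222 247 247 166 133 134 134 134 134 247 247 247 167 168 171 170
182 143 147 149 148 219 247 247 168 132 135 135 134 146 247 247 247 167 169 172 176
```

```bash
sed -i 's/rect.max(2)<95/rect.max(2)<115/' h.py
python3 - <<'E'
from h import *
s=telemetry.get_state(); p=s['position'];Y=Rt(s);im=cv2.imread('pics/w20.png');C=np.load('pics/w20.npy',allow_pickle=True)
feet(im,C,[(.6006,.0404)],Y,p)
a=onz(C,(251.8,137),.015);b=onz(C,(251.8,168.6),.015);print('edges',a,b,(1e3*Y.T@((a+b)/2-p)).round(1))
for z in np.arange(.172,.190,.002):
    for q in rim(im,C,[p[0],p[1],z],.022,z): print('rim',z.round(3),(1e3*Y.T@(np.array([q[0],q[1],z])-p)).round(1),q[2])
prof(im,range(175,261,10),180,330)
E
```

```text
foot [0.6019 0.0413 0.015 ] size mm 36.333333333333336 36.666666666666664 tool mm [ 20.3   3.6 133.8]
edges [0.60109042 0.05869454 0.015     ] [0.60319077 0.02439019 0.015     ] [ 20.5   3.9 133.8]
rim 0.172 [-15.9  14.6 -23.2] 0.0222
rim 0.188 [-13.5 -11.1 -39.3] 0.0219
175 [(184, 187), (234, 269)]
185 [(234, 269)]
195 [(234, 244), (259, 269)]
205 [(249, 254)]
215 [(242, 261)]
225 [(234, 244), (259, 268)]
235 [(195, 204), (235, 268), (294, 304)]
245 [(191, 201), (235, 246), (258, 267), (298, 308)]
255 [(187, 197), (301, 312)]
```

Run:
```python
from h import *
T=cam('top');t=viewer.snapshot('top')[:,:,::-1].copy(); cv2.imwrite('pics/t21.png',t)
rimz(t,T,(.44,.247),.022,[.050,.052,.054])
o=cv2.imread('pics/top0.png'); d=cv2.absdiff(t,o).max(2)
print('diff near a',d[225:262,115:155].mean().round(1), d[225:262,115:155].max())
S=viewer.snapshot('side')[:,:,::-1].copy();d=cv2.absdiff(S,cv2.imread('pics/side0.png')).max(2);print('side diff',d[175:210,128:162].mean().round(1),d[175:210,128:162].max())
```

```text
z 0.05 [[0.4397999942302704, 0.24650000035762787, 0.021199999377131462]]
 z 0.052 [[0.43950000405311584, 0.2460000067949295, 0.0215000007301569]]
 z 0.054 [[0.43950000405311584, 0.24449999630451202, 0.021900000050663948]]
diff near a 30.1 66
side diff 100.1 159
```

Socket 30 never left the table. The top view still fits it at (0.4395, 0.246), because the opening command had been reached and so gave no grip force. I'm going back with a 45 N squeeze and a smaller opening command.

Call:
step_arm(
  commands=[
    [[0,0,0,3.3,-2.0,0,8.5],[0,0,0,3.4,-2.1,0,8.5],[0,0,0,3.4,-2.1,0,8.5],[0,0,0,3.4,-2.1,0,8.5],[0,0,0,3.4,-2.1,0,8.5],[0,0,0,3.4,-2.1,0,8.5],[0,0,0,3.4,-2.0,0,8.5],[0,0,0,0,0,0,8.5]],
  ],
  squeeze=45,
)

```text
time: 20.7
position: [0.4346, 0.2558, 0.1492]
ee_rot: [180.0, -0.2, 94.2]
wrist_force: [-0.9, 0.7, 0.7]
gripper_width: 0.996
```

Call:
step_arm(
  commands=[
    [[0,0,0,0,0,0,8.5],[0,0,0,0,0,0,8.5],[0,0,0,0,0,3.0,8.5]],
  ],
)

```text
time: 20.95
position: [0.4448, 0.2483, 0.1226]
ee_rot: [179.5, -0.2, 93.3]
wrist_force: [1.3, 1.7, -1.0]
gripper_width: 0.995
```

Run:
```python
from h import *
s,C,im=shot('w22'); goto(s,[.4415,.248,.0185])
rimz(im,C,(.441,.247),.022,[.050,.052,.054])
```

```text
20.95 [0.4448 0.2483 0.1226] [ 1.7949e+02 -1.5000e-01  9.3320e+01] [ 1.3  1.7 -1. ] 0.995
move cm [-0.04 -0.42 10.41]
 z 0.05 [[0.4410000145435333, 0.24719999730587006, 0.021700000390410423]]
 z 0.052 [[0.44130000472068787, 0.2475000023841858, 0.02160000056028366], [0.4431999921798706, 0.2549999952316284, 0.021299999207258224]]
 z 0.054 [[0.4410000145435333, 0.2485000044107437, 0.021299999207258224]]
```

Call:
step_arm(
  commands=[
    [[0,0,0,-0.1,-0.2,3.0,8.5],[0,0,0,0,0,3.5,8.5],[0,0,0,0,0,2.5,8.5],[0,0,0,0,0,1.3,8.5],[0,0,0,0,0,0,8.5],[0,0,0,0,0,0,6.0],[0,0,0,0,0,0,5.0],[0,0,0,0,0,0,4.4]],
  ],
)

```text
time: 21.67
position: [0.4403, 0.2462, 0.0165]
ee_rot: [179.9, -0.0, 93.3]
wrist_force: [0.3, 0.5, 0.1]
gripper_width: 0.6
```

Call:
step_arm(
  commands=[
    [[0,0,0,0,0,0,4.0],[0,0,0,0,0,0,3.6],[0,0,0,0,0,0,3.4],[0,0,0,0,0,0,3.4],[0,0,0,0,0,0,3.4]],
  ],
)

```text
time: 22.08
position: [0.4405, 0.2465, 0.0169]
ee_rot: [179.8, -0.0, 93.4]
wrist_force: [-0.6, -1.5, 7.4]
gripper_width: 0.469
```

Call:
step_arm(
  commands=[
    [[0,0,0,0,0,-1.0,3.4],[0,0,0,0,0,-1.0,3.4],[0,0,0,0,0,0,3.4],[0,0,0,0,0,0,3.4]],
  ],
)

```text
time: 22.42
position: [0.4397, 0.2462, 0.0361]
ee_rot: [179.9, -0.0, 93.4]
wrist_force: [-0.6, 0.2, -2.5]
gripper_width: 0.468
```

Run:
```python
from h import *
s,C,im=shot('w23');p=s['position'];Y=Rt(s)
for d in np.arange(.026,.042,.002):
    z=p[2]+d
    for q in rim(im,C,[p[0],p[1],z],.022,z): print('rim rel',d.round(3),(1e3*Y.T@(np.array([q[0],q[1],z])-p)).round(1),q[2])
```

```text
22.42 [0.4397 0.2462 0.0361] [ 1.7989e+02 -3.0000e-02  9.3370e+01] [-0.6  0.2 -2.5] 0.468
rim rel 0.026 [ -3.1   0.8 -26. ] 0.0225
rim rel 0.028 [ -2.6   0.7 -28. ] 0.0223
rim rel 0.03 [ -1.3   0.7 -30. ] 0.022
rim rel 0.032 [ -0.3   0.5 -32. ] 0.0217
rim rel 0.034 [  0.4   0.5 -34. ] 0.0213
rim rel 0.036 [  1.9   0.6 -36. ] 0.0214
rim rel 0.038 [  3.3   0.5 -38. ] 0.0208
rim rel 0.038 [ 11.8   2.7 -38. ] 0.0215
rim rel 0.04 [ -3.5  -1.2 -40. ] 0.0226
rim rel 0.04 [  4.2   0.8 -40. ] 0.0202
rim rel 0.042 [  5.    0.6 -42. ] 0.0203
```

Socket 30 is lifted, carrying its weight and centred to about 1 mm. Now to clip 2.

Call:
step_arm(
  commands=[
    [[0,0,0,0,0,-2.5,3.4],[0,0,0,0,0,-3.5,3.4],[0,0,0,0,0,-3.5,3.4],[0,0,0,0,0,-2.0,3.4],[0,0,0,-1.5,1.0,0,3.4],[0,0,0,-3.0,2.1,0,3.4],[0,0,0,-3.3,2.3,0,3.4],[0,0,0,-3.3,2.3,0,3.4]],
  ],
)

```text
time: 23.13
position: [0.5229, 0.1386, 0.1499]
ee_rot: [180.0, 0.0, 93.5]
wrist_force: [1.0, 1.5, -2.8]
gripper_width: 0.467
```

Call:
step_arm(
  commands=[
    [[0,0,0,-3.3,2.3,0,3.4],[0,0,0,-3.3,2.3,0,3.4],[0,0,0,-2.5,1.7,0,3.4],[0,0,0,-1.3,0.9,0,3.4],[0,0,0,0,0,0,3.4],[0,0,0,0,0,0,3.4],[0,0,0,0,0,0,3.4]],
  ],
)

```text
time: 23.72
position: [0.5996, 0.0418, 0.1496]
ee_rot: [-179.9, -0.1, 93.5]
wrist_force: [-0.2, 0.9, -1.5]
gripper_width: 0.468
```

Run:
```python
from h import *
s,C,im=shot('w24');p=s['position'];Y=Rt(s)
for d in(.030,.034,.036):
    z=p[2]+d
    for q in rim(im,C,[p[0],p[1],z],.022,z): print('rim rel',d,(1e3*Y.T@(np.array([q[0],q[1],z])-p)).round(1),q[2])
goto(s,[.6013,.0405,.060])
T=cam('top')
feet(im,C,[(.6019,.0413)],Y,p)
```

```text
23.72 [0.5996 0.0418 0.1496] [-1.7993e+02 -7.0000e-02  9.3490e+01] [-0.2  0.9 -1.5] 0.468
rim rel 0.03 [ -1.5  -0.2 -30. ] 0.0223
rim rel 0.034 [  1.    0.5 -34. ] 0.0214
rim rel 0.036 [  1.7   0.8 -36. ] 0.0211
move cm [-0.15  0.17  8.96]
foot [0.6019 0.0436 0.015 ] size mm 33.333333333333336 37.0 tool mm [  1.5   2.6 134.6]
```

Call:
step_arm(
  commands=[
    [[0,0,0,-0.1,0.15,2.0,3.4],[0,0,0,0,0,3.0,3.4],[0,0,0,0,0,2.5,3.4],[0,0,0,0,0,1.3,3.4],[0,0,0,0,0,0,3.4],[0,0,0,0,0,0,3.4]],
  ],
)

```text
time: 24.27
position: [0.6017, 0.0402, 0.0624]
ee_rot: [-180.0, -0.0, 93.5]
wrist_force: [0.1, -0.6, -2.2]
gripper_width: 0.469
```

Run:
```python
from h import *
s,C,im=shot('w25');p=s['position'];Y=Rt(s)
goto(s,[.6013,.0405,.032])
# foot outline: dark runs per row & col around foot
u,v=proj(C,[.6019,.0413,.015]); g=im.max(2)
a=int(proj(C,[.6019,.0413+.0175,.015])[1]); print('pred centre',u,v,'far edge row',a)
for r in(a-3,a-1,a+1,a+3,a+6): 
    c=np.flatnonzero(g[r,200:300]<115)+200; print(r,(c.min(),c.max()) if len(c) else None)
```

```text
24.27 [0.6017 0.0402 0.0624] [-1.7997e+02 -2.0000e-02  9.3460e+01] [ 0.1 -0.6 -2.2] 0.469
move cm [ 0.03 -0.03  3.04]
pred centre 248.57833800161882 194.6932186131165 far edge row 173
170 (np.int64(239), np.int64(275))
172 (np.int64(239), np.int64(275))
174 (np.int64(228), np.int64(275))
176 (np.int64(227), np.int64(275))
179 (np.int64(227), np.int64(274))
```

Call:
step_arm(
  commands=[
    [[0,0,0,0,0,0.6,3.4],[0,0,0,0,0,0.6,3.4],[0,0,0,0,0,0.4,3.4],[0,0,0,0,0,0,3.4]],
  ],
)

```text
time: 24.65
position: [0.6015, 0.0391, 0.0452]
ee_rot: [-179.9, 0.0, 93.4]
wrist_force: [-0.5, 0.4, -3.3]
gripper_width: 0.467
```

Call:
step_arm(
  commands=[
    [[0,0,0,0,0,0.3,3.4],[0,0,0,0,0,0.3,3.4],[0,0,0,0,0,0,3.4]],
  ],
)

```text
time: 24.9
position: [0.6017, 0.0394, 0.0397]
ee_rot: [-180.0, -0.0, 93.4]
wrist_force: [-2.6, 0.6, -0.6]
gripper_width: 0.465
```

Call:
step_arm(
  commands=[
    [[0,0,0,0,0,0.3,3.4],[0,0,0,0,0,0.3,3.4],[0,0,0,0,0,0,3.4]],
  ],
)

```text
time: 25.15
position: [0.6017, 0.039, 0.0331]
ee_rot: [-180.0, -0.0, 93.4]
wrist_force: [-0.7, 0.2, -5.0]
gripper_width: 0.467
```

Call:
step_arm(
  commands=[
    [[0,0,0,0,0,0.2,3.4],[0,0,0,0,0,0.2,3.4],[0,0,0,0,0,0,3.4]],
  ],
)

```text
time: 25.4
position: [0.6023, 0.0395, 0.0319]
ee_rot: [180.0, 0.0, 93.4]
wrist_force: [-8.9, 0.6, 14.6]
gripper_width: 0.465
```

Run:
```python
from h import *
s,C,im=shot('w26'); rimz(im,C,(.6019,.0405),.022,[.063,.065,.067,.069,.071])
```

```text
25.4 [0.6023 0.0395 0.0319] [1.7996e+02 3.0000e-02 9.3390e+01] [-8.9  0.6 14.6] 0.465
 z 0.063 [[0.6021000146865845, 0.039000000804662704, 0.022099999710917473]]
 z 0.065 [[0.602400004863739, 0.039799999445676804, 0.021800000220537186]]
 z 0.067 [[0.6025999784469604, 0.04050000011920929, 0.021700000390410423]]
 z 0.069 [[0.6021000146865845, 0.04129999876022339, 0.021199999377131462]]
 z 0.071 [[0.602400004863739, 0.043299999088048935, 0.021299999207258224]]
```

Socket 30 is home at the predicted height with 15 N of reaction. Releasing it and going to socket 36.

Call:
step_arm(
  commands=[
    [[0,0,0,0,0,0.2,3.4],[0,0,0,0,0,-0.4,3.4],[0,0,0,0,0,0,4.5],[0,0,0,0,0,0,6.0],[0,0,0,0,0,0,7.5],[0,0,0,0,0,-2.5,8.5],[0,0,0,0,0,-3.5,8.5],[0,0,0,0,0,-3.5,8.5]],
  ],
)

```text
time: 26.12
position: [0.6014, 0.0391, 0.1269]
ee_rot: [-179.9, -0.0, 93.4]
wrist_force: [1.3, -0.3, 0.7]
gripper_width: 0.999
```

Call:
step_arm(
  commands=[
    [[0,0,0,0,0,-2.0,8.5],[0,0,0,-1.65,-2.5,0,8.5],[0,0,0,-1.65,-2.5,0,8.5],[0,0,0,-1.65,-2.5,0,8.5],[0,0,0,-1.65,-2.5,0,8.5],[0,0,0,-1.65,-2.4,0,8.5],[0,0,0,0,0,0,8.5],[0,0,0,0,0,0,8.5]],
  ],
)

```text
time: 26.78
position: [0.4827, -0.0521, 0.1472]
ee_rot: [180.0, 0.1, 93.2]
wrist_force: [0.7, -0.7, -0.1]
gripper_width: 0.994
```

Call:
step_arm(
  commands=[
    [[0,0,0,0,0,0,8.5],[0,0,0,0,0,0,8.5]],
  ],
)

```text
time: 26.95
position: [0.484, -0.0495, 0.1472]
ee_rot: [179.9, -0.0, 93.5]
wrist_force: [-0.4, 0.3, 0.7]
gripper_width: 0.994
```

Run:
```python
from h import *
s,C,im=shot('w27'); T=cam('top'); print(onz(T,(281,223),.056)); rimz(im,C,onz(T,(281,223),.056),.025,[.054,.056,.058])
t=viewer.snapshot('top')[:,:,::-1].copy(); cv2.imwrite('pics/t27.png',t)
rimz(t,T,(.602,.04),.022,[.065,.067,.069]); rimz(t,T,(.596,.107),.0195,[.063,.065])
```

```text
26.95 [ 0.484  -0.0495  0.1472] [ 1.7995e+02 -3.0000e-02  9.3460e+01] [-0.4  0.3  0.7] 0.994
[ 0.48279068 -0.05324003  0.056     ]
 z 0.054 [[0.4853, -0.0537, 0.0248]]
 z 0.056 [[0.4848, -0.0535, 0.0247]]
 z 0.058 [[0.484, -0.0532, 0.0245]]
```

Call:
step_arm(
  commands=[
    [[0,0,0,-0.4,0,2.5,8.5],[0,0,0,0,0,3.5,8.5],[0,0,0,0,0,3.5,8.5],[0,0,0,0,0,2.1,8.5],[0,0,0,0,0,1.1,8.5],[0,0,0,0,0,0,8.5],[0,0,0,0,0,0,6.0],[0,0,0,0,0,0,5.2]],
  ],
  squeeze=45,
)

```text
time: 27.72
position: [0.4849, -0.0542, 0.0215]
ee_rot: [179.9, 0.0, 93.4]
wrist_force: [1.1, 0.1, 1.1]
gripper_width: 0.737
```

Call:
step_arm(
  commands=[
    [[0,0,0,0,0,0,4.6],[0,0,0,0,0,0,4.2],[0,0,0,0,0,0,4.0],[0,0,0,0,0,0,4.0],[0,0,0,0,0,0,4.0]],
  ],
)

```text
time: 28.13
position: [0.4863, -0.0547, 0.0228]
ee_rot: [179.7, 0.1, 93.4]
wrist_force: [0.0, 0.4, 9.6]
gripper_width: 0.47
```

Call:
step_arm(
  commands=[
    [[0,0,0,0,0,-1.0,4.0],[0,0,0,0,0,-1.0,4.0],[0,0,0,0,0,0,4.0],[0,0,0,0,0,0,4.0]],
  ],
)

```text
time: 28.47
position: [0.4842, -0.0547, 0.0412]
ee_rot: [179.9, 0.0, 93.4]
wrist_force: [0.0, -0.1, 0.5]
gripper_width: 0.467
```

```bash
cat >> h.py <<'E'
def hand(tag,rad,ds):
    s,C,im=shot(tag);p=s['position'];Y=Rt(s)
    for d in ds:
        z=p[2]+d
        for q in rim(im,C,[p[0],p[1],z],rad,z): print('rim rel',d,(1e3*Y.T@(np.array([q[0],q[1],z])-p)).round(1),q[2])
    return s,C,im
E
python3 - <<'E'
from h import *
hand('w28',.025,[.030,.033,.036,.039])
E
```

```text
28.47 [ 0.4842 -0.0547  0.0412] [1.7987e+02 4.0000e-02 9.3370e+01] [ 0.  -0.1  0.5] 0.467
rim rel 0.03 [ -1.6   1.  -30. ] 0.0253
rim rel 0.03 [  7.9   0.3 -30. ] 0.0223
rim rel 0.033 [  5.6  -1.6 -33. ] 0.0243
```

Run:
```python
from h import *
for n in('side','top'):
    C=cam(n); im=viewer.snapshot(n)[:,:,::-1].copy(); cv2.imwrite(f'pics/{n}29.png',im)
    print(n); rimz(im,C,(.4848,-.054),.025,[.052,.056,.06,.066,.07,.074,.078])
C=np.load('pics/w28.npy',allow_pickle=True);im=cv2.imread('pics/w28.png')
print('wrist');rimz(im,C,(.4848,-.054),.025,[.052,.056,.06,.066,.07,.074,.078]); prof(im,range(150,271,10),170,340,35,85)
```

```text
side
top
wrist
 z 0.052 [[0.4878000020980835, -0.06120000034570694, 0.025800000876188278], [0.48429998755455017, -0.05380000174045563, 0.02410000003874302], [0.486299991607666, -0.061000000685453415, 0.02329999953508377]]
 z 0.056 [[0.48500001430511475, -0.05249999836087227, 0.02449999935925007]]
 z 0.06 [[0.4837999939918518, -0.05920000001788139, 0.024399999529123306]]
 z 0.066 [[0.4837999939918518, -0.04879999905824661, 0.02290000021457672]]
 z 0.07 [[0.48579999804496765, -0.0551999993622303, 0.024900000542402267], [0.48429998755455017, -0.04729999974370003, 0.02239999920129776]]
 z 0.078 [[0.48179998993873596, -0.04780000075697899, 0.024000000208616257]]
150 []
160 []
170 []
180 [(230, 267)]
190 [(220, 278)]
200 [(215, 242), (256, 283)]
210 [(211, 241), (249, 287)]
220 [(208, 289)]
230 [(197, 206), (212, 286), (292, 302)]
240 [(192, 203), (213, 286), (296, 306)]
250 [(189, 199), (219, 279), (299, 310)]
260 [(187, 196), (234, 263), (302, 311)]
270 [(231, 248)]
```

Socket 36 is still standing on the table (rim at z = 0.056). As before, the opening command was reached before any grip force built up. I'll open, go back down and close with a much smaller opening command.

Call:
step_arm(
  commands=[
    [[0,0,0,0,0,0,5.5],[0,0,0,0,0,0,7.5],[0,0,0,0.15,0.05,0,8.5],[0,0,0,0,0,1.2,8.5],[0,0,0,0,0,0.8,8.5],[0,0,0,0,0,0,7.0],[0,0,0,0,0,0,6.0],[0,0,0,0,0,0,5.4]],
  ],
  squeeze=50,
)

```text
time: 29.28
position: [0.4838, -0.0528, 0.0202]
ee_rot: [-180.0, -0.0, 93.4]
wrist_force: [0.0, 0.5, -0.3]
gripper_width: 0.633
```

Call:
step_arm(
  commands=[
    [[0,0,0,0,0,0,5.0],[0,0,0,0,0,0,5.0],[0,0,0,0,0,0,5.0]],
  ],
)

```text
time: 29.53
position: [0.484, -0.0529, 0.0204]
ee_rot: [180.0, 0.0, 93.4]
wrist_force: [-0.4, -0.2, 0.3]
gripper_width: 0.583
```

Call:
step_arm(
  commands=[
    [[0,0,0,0,0,0,4.4],[0,0,0,0,0,0,3.8],[0,0,0,0,0,0,3.4]],
  ],
)

```text
time: 29.78
position: [0.4842, -0.053, 0.021]
ee_rot: [180.0, 0.0, 93.4]
wrist_force: [-2.1, 0.3, 9.0]
gripper_width: 0.533
```

Call:
step_arm(
  commands=[
    [[0,0,0,0,0,0,3.4],[0,0,0,0,0,0,3.4]],
  ],
)

```text
time: 29.95
position: [0.4842, -0.053, 0.021]
ee_rot: [179.9, 0.0, 93.4]
wrist_force: [-2.2, -1.0, 8.2]
gripper_width: 0.534
```

Run:
```python
from h import *
s,C,im=hand('w30',.025,[.031,.034,.037])
prof(im,range(160,281,10),170,340,35,85)
```

```text
29.95 [ 0.4842 -0.053   0.021 ] [1.7995e+02 3.0000e-02 9.3380e+01] [-2.2 -1.   8.2] 0.534
rim rel 0.031 [ -2.1   0.2 -31. ] 0.0251
rim rel 0.034 [ -0.6   0.3 -34. ] 0.0245
rim rel 0.037 [  0.4   0.5 -37. ] 0.024
160 []
170 []
180 []
190 [(229, 270)]
200 [(219, 279)]
210 [(213, 286)]
220 [(208, 239), (255, 289)]
230 [(192, 201), (207, 292), (298, 308)]
240 [(186, 197), (207, 292), (302, 312)]
250 [(182, 193), (207, 291), (306, 316)]
260 [(178, 189), (208, 290), (310, 321)]
270 [(215, 283)]
280 [(230, 268)]
```

Call:
step_arm(
  commands=[
    [[0,0,0,0,0,-1.0,3.4],[0,0,0,0,0,-1.0,3.4],[0,0,0,0,0,0,3.4],[0,0,0,0,0,0,3.4]],
  ],
)

```text
time: 30.33
position: [0.4845, -0.0531, 0.0409]
ee_rot: [179.9, 0.0, 93.4]
wrist_force: [-0.6, -0.2, -3.9]
gripper_width: 0.532
```

Run:
```python
from h import *
s,C,im=hand('w31',.025,[.031,.034,.037])
```

```text
30.33 [ 0.4845 -0.0531  0.0409] [1.799e+02 3.000e-02 9.337e+01] [-0.6 -0.2 -3.9] 0.532
rim rel 0.031 [ -2.3   0.5 -31. ] 0.0248
rim rel 0.034 [  0.4   0.3 -34. ] 0.0248
rim rel 0.034 [ -6.8   3.4 -34. ] 0.0253
rim rel 0.037 [  0.7   0.8 -37. ] 0.0238
```

Call:
step_arm(
  commands=[
    [[0,0,0,0,0,-2.5,3.4],[0,0,0,0,0,-3.5,3.4],[0,0,0,0,0,-3.5,3.4],[0,0,0,0,0,-1.5,3.4],[0,0,0,0,1.5,0,3.4],[0,0,0,0,3.0,0,3.4],[0,0,0,0,3.5,0,3.4],[0,0,0,0,2.5,0,3.4]],
  ],
)

```text
time: 31.05
position: [0.5903, -0.0471, 0.1495]
ee_rot: [180.0, 0.0, 93.3]
wrist_force: [-1.0, -0.7, -3.3]
gripper_width: 0.529
```

Call:
step_arm(
  commands=[
    [[0,0,0,0,1.5,0,3.4],[0,0,0,0,0,0,3.4],[0,0,0,0,0,0,3.4],[0,0,0,0,0,0,3.4]],
  ],
)

```text
time: 31.38
position: [0.6026, -0.0457, 0.1493]
ee_rot: [-179.9, -0.0, 93.4]
wrist_force: [-0.4, 0.2, -2.6]
gripper_width: 0.528
```

Run:
```python
from h import *
s,C,im=hand('w32',.025,[.033,.035,.037]); p=s['position'];Y=Rt(s)
feet(im,C,[(.605,-.0245)],Y,p)
g=im.max(2);u,v=proj(C,[.605,-.0245,.015]);print(u,v)
ui,vi=int(u),int(v)
print('col',[(r,int(g[r,ui-13])) for r in range(vi-22,vi+24,2)]); print('row',[(c,int(g[vi-10,c])) for c in range(ui-24,ui+26,2)])
```

```text
31.38 [ 0.6026 -0.0457  0.1493] [-1.799e+02 -2.000e-02  9.340e+01] [-0.4  0.2 -2.6] 0.528
rim rel 0.033 [ -2.    0.1 -33. ] 0.0247
rim rel 0.035 [ -0.3   0.4 -35. ] 0.024
rim rel 0.037 [  0.7   0.3 -37. ] 0.0239
rim rel 0.037 [ -5.4  -5.1 -37. ] 0.0247
foot [ 0.6055 -0.0248  0.015 ] size mm 36.0 36.333333333333336 tool mm [ 20.7   4.4 134.3]
251.90708867721702 153.00813997718802
col [(131, 247), (133, 247), (135, 247), (137, 162), (139, 104), (141, 102), (143, 102), (145, 100), (147, 98), (149, 96), (151, 96), (153, 93), (155, 93), (157, 92), (159, 91), (161, 90), (163, 88), (165, 88), (167, 85), (169, 92), (171, 247), (173, 247), (175, 247)]
row [(227, 158), (229, 159), (231, 159), (233, 160), (235, 247), (237, 99), (239, 100), (241, 101), (243, 101), (245, 101), (247, 99), (249, 100), (251, 100), (253, 98), (255, 98), (257, 97), (259, 97), (261, 98), (263, 95), (265, 96), (267, 95), (269, 166), (271, 219), (273, 159), (275, 176)]
```

Call:
step_arm(
  commands=[
    [[0,0,0,1.95,0.4,0,3.4],[0,0,0,0,0,2.0,3.4],[0,0,0,0,0,3.0,3.4],[0,0,0,0,0,2.2,3.4],[0,0,0,0,0,1.1,3.4],[0,0,0,0,0,0,3.4],[0,0,0,0,0,0,3.4]],
  ],
)

```text
time: 32.02
position: [0.6061, -0.0264, 0.0676]
ee_rot: [-180.0, 0.0, 93.4]
wrist_force: [0.8, -0.3, -1.7]
gripper_width: 0.529
```

Run:
```python
from h import *
s,C,im=hand('w33',.025,[.033,.035,.037]); goto(s,[.6052,-.0257,.036])
```

```text
32.02 [ 0.6061 -0.0264  0.0676] [-1.7999e+02  1.0000e-02  9.3360e+01] [ 0.8 -0.3 -1.7] 0.529
rim rel 0.033 [ -1.7   0.6 -33. ] 0.0246
rim rel 0.035 [  0.8   0.8 -35. ] 0.0234
rim rel 0.037 [  0.5   0.3 -37. ] 0.024
move cm [ 0.08 -0.09  3.16]
```

Call:
step_arm(
  commands=[
    [[0,0,0,0,-0.05,0.6,3.4],[0,0,0,0,0,0.6,3.4],[0,0,0,0,0,0.5,3.4],[0,0,0,0,0,0,3.4]],
  ],
)

```text
time: 32.4
position: [0.6052, -0.0261, 0.0489]
ee_rot: [-179.9, -0.0, 93.4]
wrist_force: [-0.8, 0.9, -2.9]
gripper_width: 0.533
```

Call:
step_arm(
  commands=[
    [[0,0,0,0,0,0.3,3.4],[0,0,0,0,0,0.3,3.4],[0,0,0,0,0,0,3.4]],
  ],
)

```text
time: 32.65
position: [0.6054, -0.0259, 0.0437]
ee_rot: [-179.9, -0.0, 93.4]
wrist_force: [-2.2, 0.2, -0.3]
gripper_width: 0.534
```

Call:
step_arm(
  commands=[
    [[0,0,0,0,0,0.3,3.4],[0,0,0,0,0,0.3,3.4],[0,0,0,0,0,0,3.4]],
  ],
)

```text
time: 32.9
position: [0.6056, -0.0262, 0.037]
ee_rot: [-180.0, -0.0, 93.4]
wrist_force: [-0.8, 1.2, -4.3]
gripper_width: 0.532
```

Call:
step_arm(
  commands=[
    [[0,0,0,0,0,0.3,3.4],[0,0,0,0,0,0.2,3.4],[0,0,0,0,0,0,3.4]],
  ],
)

```text
time: 33.15
position: [0.6062, -0.0251, 0.0359]
ee_rot: [179.9, 0.0, 93.4]
wrist_force: [-12.5, 3.0, 22.4]
gripper_width: 0.531
```

Socket 36 is home at the predicted height with 22 N of reaction. Now for socket 41.

Call:
step_arm(
  commands=[
    [[0,0,0,0,0,-0.3,3.4],[0,0,0,0,0,0,5.0],[0,0,0,0,0,0,6.5],[0,0,0,0,0,0,8.0],[0,0,0,0,0,0,8.5],[0,0,0,0,0,-2.5,8.5],[0,0,0,0,0,-3.5,8.5],[0,0,0,0,0,-3.5,8.5]],
  ],
)

```text
time: 33.82
position: [0.6052, -0.0263, 0.1311]
ee_rot: [-179.9, -0.0, 93.4]
wrist_force: [1.3, 0.2, -0.2]
gripper_width: 0.996
```

Call:
step_arm(
  commands=[
    [[0,0,0,0,0,-2.0,8.5],[0,0,0,2.0,-2.6,0,8.5],[0,0,0,2.0,-2.6,0,8.5],[0,0,0,2.0,-2.6,0,8.5],[0,0,0,2.0,-2.6,0,8.5],[0,0,0,2.0,-2.6,0,8.5],[0,0,0,2.0,-2.6,0,8.5],[0,0,0,0,0,0,8.5]],
  ],
)

```text
time: 34.48
position: [0.439, 0.0885, 0.1511]
ee_rot: [-180.0, 0.0, 93.8]
wrist_force: [-0.0, 0.1, -0.7]
gripper_width: 0.994
```

Call:
step_arm(
  commands=[
    [[0,0,0,0,0,0,8.5],[0,0,0,0,0,0,8.5],[0,0,0,0,0,0,8.5]],
  ],
)

```text
time: 34.73
position: [0.4441, 0.0836, 0.1511]
ee_rot: [180.0, -0.0, 93.3]
wrist_force: [0.4, -0.5, 0.3]
gripper_width: 0.996
```

Run:
```python
from h import *
s,C,im=shot('w34'); T=cam('top'); X=onz(T,(210,243),.06); print(X); rimz(im,C,X,.028,[.056,.058,.060,.062])
t=viewer.snapshot('top')[:,:,::-1].copy(); cv2.imwrite('pics/t34.png',t)
rimz(t,T,(.606,-.026),.025,[.069,.071]);rimz(t,T,(.602,.04),.022,[.065,.067]); rimz(t,T,(.596,.107),.0195,[.063,.065])
```

```text
34.73 [0.4441 0.0836 0.1511] [ 1.7997e+02 -2.0000e-02  9.3300e+01] [ 0.4 -0.5  0.3] 0.996
[0.44182362 0.08780386 0.06      ]
 z 0.056 [[0.4438, 0.0896, 0.0281], [0.4493, 0.0856, 0.0292]]
 z 0.058 [[0.4441, 0.0896, 0.028]]
 z 0.06 [[0.4441, 0.0901, 0.0277]]
 z 0.062 [[0.4441, 0.0911, 0.0276]]
 z 0.069 [[0.5932999849319458, -0.024800000712275505, 0.023399999365210533]]
 z 0.065 [[0.5992000102996826, 0.0421999990940094, 0.022099999710917473]]
```

Call:
step_arm(
  commands=[
    [[0,0,0,0.6,0,2.5,8.5],[0,0,0,0,0,3.5,8.5],[0,0,0,0,0,3.5,8.5],[0,0,0,0,0,2.2,8.5],[0,0,0,0,0,1.1,8.5],[0,0,0,0,0,0,8.5],[0,0,0,0,0,0,7.0],[0,0,0,0,0,0,6.2]],
  ],
  squeeze=55,
)

```text
time: 35.5
position: [0.4442, 0.0907, 0.0244]
ee_rot: [179.9, -0.0, 93.4]
wrist_force: [0.9, 0.4, 0.3]
gripper_width: 0.745
```

Call:
step_arm(
  commands=[
    [[0,0,0,0,0,0,5.6],[0,0,0,0,0,0,5.0],[0,0,0,0,0,0,4.4],[0,0,0,0,0,0,3.8],[0,0,0,0,0,0,3.8]],
  ],
)

```text
time: 35.92
position: [0.4409, 0.0906, 0.0276]
ee_rot: [-179.8, 0.2, 93.4]
wrist_force: [-33.2, -6.3, 67.6]
gripper_width: 0.455
```

Run:
```python
from h import *
s,C,im=hand('w35',.028,[.033,.036,.038,.040])
```

```text
35.92 [0.4409 0.0906 0.0276] [-179.82    0.22   93.44] [-33.2  -6.3  67.6] 0.455
rim rel 0.033 [ -4.1   7.9 -33. ] 0.0265
rim rel 0.033 [  2.9   4.1 -33. ] 0.0259
rim rel 0.036 [ -5.2   4.6 -36. ] 0.0283
```

The pads snapped through again because the fingers closed too fast. I'll relax the squeeze first and check forces before lifting out.

Call:
step_arm(
  commands=[
    [[0,0,0,0,0,0,4.0],[0,0,0,0,0,0,4.0],[0,0,0,0,0,0,4.1]],
  ],
  squeeze=20,
)

```text
time: 36.22
position: [0.4417, 0.0906, 0.0273]
ee_rot: [-179.9, 0.2, 93.4]
wrist_force: [-28.4, -4.1, 58.2]
gripper_width: 0.48
```

Run:
```python
from h import *
s,C,im=hand('w36',.028,[.025,.029,.033,.036])
prof(im,range(160,291,10),150,350,35,85)
cv2.imwrite('pics/w36b.png',cv2.resize(im[120:320,120:380],None,fx=2.6,fy=2.6,interpolation=cv2.INTER_CUBIC))
```

```text
36.22 [0.4417 0.0906 0.0273] [-179.93    0.19   93.43] [-28.4  -4.1  58.2] 0.48
rim rel 0.029 [ -0.8   2.2 -29. ] 0.0282
rim rel 0.029 [ -6.8   7.6 -29. ] 0.0272
rim rel 0.029 [ -8.7   1.  -29. ] 0.029
rim rel 0.033 [  1.7   2.6 -33. ] 0.0263
rim rel 0.036 [  3.7   2.7 -36. ] 0.0255
160 [(164, 167)]
170 []
180 [(242, 263)]
190 [(222, 281)]
200 [(214, 289)]
210 [(209, 243), (260, 294)]
220 [(205, 299)]
230 [(196, 205), (211, 287), (293, 303)]
240 [(191, 202), (212, 287), (297, 307)]
250 [(187, 198), (212, 286), (300, 311)]
260 [(185, 195), (212, 287), (304, 314)]
270 [(215, 288)]
280 [(228, 276)]
290 []
```

Call:
step_arm(
  commands=[
    [[0,0,0,0,0,-0.2,4.5],[0,0,0,0,0,0,5.0],[0,0,0,0,0,0,5.5],[0,0,0,0,0,0,6.0],[0,0,0,0,0,0,6.5],[0,0,0,0,0,0,7.2],[0,0,0,0,0,0,7.2]],
  ],
)

```text
time: 36.85
position: [0.4427, 0.0904, 0.0249]
ee_rot: [-180.0, -0.0, 93.4]
wrist_force: [-0.3, -0.8, -0.8]
gripper_width: 0.845
```

Run:
```python
from h import *
s,C,im=shot('w37'); rimz(im,C,(.4441,.09),.028,[.056,.058,.06,.062]); goto(s,[.4441,.090,.022])
```

```text
36.85 [0.4427 0.0904 0.0249] [-1.7998e+02 -1.0000e-02  9.3380e+01] [-0.3 -0.8 -0.8] 0.845
 z 0.056 [[0.4438000023365021, 0.08900000154972076, 0.028200000524520874], [0.4431000053882599, 0.08079999685287476, 0.028699999675154686]]
 z 0.058 [[0.4438000023365021, 0.09080000221729279, 0.027699999511241913]]
 z 0.06 [[0.4431000053882599, 0.09229999780654907, 0.027499999850988388]]
 z 0.062 [[0.44359999895095825, 0.09200000017881393, 0.027000000700354576]]
move cm [-0.05  0.14  0.29]
```

Call:
step_arm(
  commands=[
    [[0,0,0,0.05,0.1,0.2,7.0],[0,0,0,0,0,0,6.5],[0,0,0,0,0,0,6.1],[0,0,0,0,0,0,5.8],[0,0,0,0,0,0,5.7],[0,0,0,0,0,0,5.7]],
  ],
  squeeze=45,
)

```text
time: 37.4
position: [0.4436, 0.091, 0.023]
ee_rot: [-180.0, -0.0, 93.4]
wrist_force: [-0.9, -0.6, 0.5]
gripper_width: 0.664
```

Call:
step_arm(
  commands=[
    [[0,0,0,0,0,0,5.4],[0,0,0,0,0,0,5.2],[0,0,0,0,0,0,5.0]],
  ],
)

```text
time: 37.65
position: [0.4436, 0.0911, 0.0237]
ee_rot: [-180.0, 0.0, 93.4]
wrist_force: [-4.6, -0.8, 10.8]
gripper_width: 0.615
```

Call:
step_arm(
  commands=[
    [[0,0,0,0,0,0,4.7],[0,0,0,0,0,0,4.4],[0,0,0,0,0,0,4.4]],
  ],
)

```text
time: 37.9
position: [0.4436, 0.0911, 0.0237]
ee_rot: [-180.0, 0.0, 93.4]
wrist_force: [-5.4, 0.8, 11.4]
gripper_width: 0.614
```

Call:
step_arm(
  commands=[
    [[0,0,0,0,0,-1.0,4.4],[0,0,0,0,0,-2.0,4.4],[0,0,0,0,0,0,4.4],[0,0,0,0,0,0,4.4]],
  ],
)

```text
time: 38.23
position: [0.4445, 0.091, 0.0537]
ee_rot: [179.9, 0.0, 93.4]
wrist_force: [-0.2, 0.5, -4.1]
gripper_width: 0.609
```

Call:
step_arm(
  commands=[
    [[0,0,0,0,0,-2.5,4.4],[0,0,0,0,0,-3.5,4.4],[0,0,0,0,0,-2.5,4.4],[0,0,0,0,0,-1.2,4.4],[0,0,0,-1.5,1.0,0,4.4],[0,0,0,-3.0,2.1,0,4.4],[0,0,0,-3.2,2.3,0,4.4],[0,0,0,-3.2,2.3,0,4.4]],
  ],
)

```text
time: 38.9
position: [0.5273, -0.0147, 0.149]
ee_rot: [-179.9, 0.0, 93.4]
wrist_force: [1.0, 0.5, -4.4]
gripper_width: 0.607
```

Call:
step_arm(
  commands=[
    [[0,0,0,-3.2,2.3,0,4.4],[0,0,0,-3.2,2.3,0,4.4],[0,0,0,-2.5,1.8,0,4.4],[0,0,0,-1.4,1.0,0,4.4],[0,0,0,0,0,0,4.4],[0,0,0,0,0,0,4.4],[0,0,0,0,0,0,4.4]],
  ],
)

```text
time: 39.48
position: [0.6062, -0.1106, 0.1487]
ee_rot: [-179.9, -0.1, 93.4]
wrist_force: [0.0, 0.3, -5.1]
gripper_width: 0.607
```

Run:
```python
from h import *
s,C,im=hand('w38',.028,[.033,.035,.037]); p=s['position'];Y=Rt(s)
feet(im,C,[(.608,-.091)],Y,p)
g=im.max(2);u,v=proj(C,[.608,-.091,.015]);ui,vi=int(u),int(v);print(u,v)
print('col',[(r,int(g[r,ui-13])) for r in range(vi-22,vi+24,2)]); print('row',[(c,int(g[vi-10,c])) for c in range(ui-24,ui+26,2)])
```

```text
39.48 [ 0.6062 -0.1106  0.1487] [-1.7988e+02 -8.0000e-02  9.3440e+01] [ 0.   0.3 -5.1] 0.607
rim rel 0.035 [  1.5   1.  -35. ] 0.026
foot [ 0.6096 -0.0949  0.015 ] size mm 42.0 36.666666666666664 tool mm [ 15.3   4.6 133.7]
251.38409895474942 154.75848464412775
col [(132, 246), (134, 246), (136, 246), (138, 246), (140, 137), (142, 97), (144, 95), (146, 95), (148, 93), (150, 91), (152, 89), (154, 90), (156, 89), (158, 87), (160, 87), (162, 86), (164, 85), (166, 84), (168, 83), (170, 83), (172, 157), (174, 243), (176, 242)]
row [(227, 146), (229, 143), (231, 139), (233, 137), (235, 239), (237, 87), (239, 96), (241, 96), (243, 97), (245, 95), (247, 94), (249, 96), (251, 95), (253, 94), (255, 95), (257, 93), (259, 93), (261, 93), (263, 92), (265, 93), (267, 91), (269, 98), (271, 245), (273, 158), (275, 165)]
```

Call:
step_arm(
  commands=[
    [[0,0,0,1.65,0.4,0,4.4],[0,0,0,0,0,2.0,4.4],[0,0,0,0,0,3.0,4.4],[0,0,0,0,0,2.0,4.4],[0,0,0,0,0,1.0,4.4],[0,0,0,0,0,0,4.4],[0,0,0,0,0,0,4.4]],
  ],
)

```text
time: 40.12
position: [0.6099, -0.0944, 0.0706]
ee_rot: [180.0, -0.0, 93.4]
wrist_force: [0.4, -0.1, -2.9]
gripper_width: 0.605
```

Run:
```python
from h import *
s,C,im=hand('w39',.028,[.031,.033,.035,.037]); p=s['position'];Y=Rt(s)
c=np.array([.6062,-.1106,.1487]);
C38=np.load('pics/w38.npy',allow_pickle=True); a=onz(C38,(253,140),.015);b=onz(C38,(253,172),.015);F=(a+b)/2
print('foot',F,np.linalg.norm(a-b),'tool mm now',(1e3*Y.T@(F-p)).round(1))
g=im.max(2);u,v=proj(C,[*(F[:2]+.0175*Y[:2,0]),.015]);ui,vi=int(u),int(v);print('pred far edge',u,v)
print([(r,int(g[r,ui-18])) for r in range(vi-8,vi+10,2)],[(c,int(g[vi+5,c])) for c in range(ui-30,ui+32,2)])
```

```text
40.12 [ 0.6099 -0.0944  0.0706] [ 1.800e+02 -1.000e-02  9.343e+01] [ 0.4 -0.1 -2.9] 0.605
rim rel 0.031 [ -2.3  -0.4 -31. ] 0.0284
rim rel 0.033 [ -0.8  -0.1 -33. ] 0.028
rim rel 0.035 [ -0.3  -0.  -35. ] 0.0275
rim rel 0.035 [ -8.1  -3.2 -35. ] 0.0289
rim rel 0.037 [  0.7   0.  -37. ] 0.0269
foot [ 0.60985046 -0.09252672  0.015     ] 0.0350086126101492 tool mm now [ 1.9  0.  55.6]
pred far edge 248.1914703303107 170.43803815619032
[(162, 245), (164, 245), (166, 245), (168, 245), (170, 155), (172, 90), (174, 91), (176, 88), (178, 89)] [(218, 146), (220, 143), (222, 138), (224, 182), (226, 245), (228, 88), (230, 89), (232, 89), (234, 90), (236, 90), (238, 90), (240, 90), (242, 91), (244, 89), (246, 90), (248, 90), (250, 91), (252, 91), (254, 89), (256, 76), (258, 77), (260, 76), (262, 77), (264, 79), (266, 80), (268, 80), (270, 181), (272, 223), (274, 148), (276, 156), (278, 156)]
```

Call:
step_arm(
  commands=[
    [[0,0,0,0.1,0,0.6,4.4],[0,0,0,0,0,0.6,4.4],[0,0,0,0,0,0.5,4.4],[0,0,0,0,0,0,4.4]],
  ],
)

```text
time: 40.5
position: [0.6092, -0.0939, 0.0518]
ee_rot: [-179.9, -0.0, 93.4]
wrist_force: [-0.2, -0.7, -4.1]
gripper_width: 0.603
```

Call:
step_arm(
  commands=[
    [[0,0,0,0,0,0.3,4.4],[0,0,0,0,0,0.3,4.4],[0,0,0,0,0,0,4.4]],
  ],
)

```text
time: 40.75
position: [0.6098, -0.0939, 0.0468]
ee_rot: [-180.0, -0.0, 93.4]
wrist_force: [-3.3, 0.6, 1.7]
gripper_width: 0.608
```

Call:
step_arm(
  commands=[
    [[0,0,0,0,0,0.3,4.4],[0,0,0,0,0,0.3,4.4],[0,0,0,0,0,0,4.4]],
  ],
)

```text
time: 41.0
position: [0.6094, -0.0939, 0.0399]
ee_rot: [-179.9, -0.0, 93.4]
wrist_force: [0.1, 0.2, -6.1]
gripper_width: 0.604
```

Call:
step_arm(
  commands=[
    [[0,0,0,0,0,0.3,4.4],[0,0,0,0,0,0.3,4.4],[0,0,0,0,0,0,4.4]],
  ],
)

```text
time: 41.25
position: [0.6102, -0.0934, 0.0387]
ee_rot: [180.0, 0.0, 93.4]
wrist_force: [-16.0, 3.7, 27.8]
gripper_width: 0.609
```

Socket 41 is home at the predicted height with 28 N of reaction. I'll release, retreat to the side and check the whole row.

Call:
step_arm(
  commands=[
    [[0,0,0,0,0,-0.3,4.6],[0,0,0,0,0,0,5.6],[0,0,0,0,0,0,7.0],[0,0,0,0,0,0,8.5],[0,0,0,0,0,0,8.5],[0,0,0,0,0,-2.5,8.5],[0,0,0,0,0,-3.5,8.5],[0,0,0,0,0,-3.5,8.5]],
  ],
)

```text
time: 41.92
position: [0.6092, -0.094, 0.133]
ee_rot: [-179.9, -0.1, 93.4]
wrist_force: [0.3, -0.5, -0.1]
gripper_width: 0.992
```

Call:
step_arm(
  commands=[
    [[0,0,0,0,0,-3.0,8.5],[0,0,0,-3.0,-1.5,-1.5,8.5],[0,0,0,-3.4,-2.0,0,8.5],[0,0,0,-3.4,-2.0,0,8.5],[0,0,0,-3.4,-2.0,0,8.5],[0,0,0,-3.4,-2.0,0,8.5],[0,0,0,-3.4,-2.0,0,8.5],[0,0,0,-3.4,-2.0,0,8.5]],
  ],
)

```text
time: 42.58
position: [0.488, -0.3374, 0.1781]
ee_rot: [180.0, 0.0, 93.4]
wrist_force: [0.7, -1.0, -1.2]
gripper_width: 0.996
```

Call:
step_arm(
  commands=[
    [[0,0,0,-3.4,-1.5,0,8.5],[0,0,0,-3.4,-1.5,0,8.5],[0,0,0,-2.0,-1.0,0,8.5],[0,0,0,0,0,0,8.5],[0,0,0,0,0,0,8.5]],
  ],
)

```text
time: 43.0
position: [0.4531, -0.4276, 0.1774]
ee_rot: [-180.0, -0.0, 93.2]
wrist_force: [0.8, 0.0, 0.6]
gripper_width: 0.995
```

Run:
```python
from h import *
s=telemetry.get_state();print(s['time'],s['position'],s['wrist_force'].round(1))
o=[]
for n,(a,b,c,d) in dict(top=(135,200,145,365),side=(125,240,180,370)).items():
    C=cam(n); im=viewer.snapshot(n)[:,:,::-1].copy(); cv2.imwrite(f'pics/{n}F.png',im)
    k=im[a:b,c:d]; o.append(cv2.resize(k,(780,int(780*(b-a)/(d-c))) if n=='top' else (560,339),interpolation=cv2.INTER_CUBIC))
    print(n)
    for nm,X,r,z in(('27',(.5975,.106),.0195,.065),('30',(.602,.0395),.022,.067),('36',(.606,-.0255),.025,.071),('41',(.61,-.0935),.028,.075)):
        print(nm,rim(im,C,X,r,z).tolist())
o[1]=cv2.copyMakeBorder(o[1],0,0,0,220,cv2.BORDER_CONSTANT)
cv2.imwrite('pics/F.png',np.vstack(o))
```

```text
43.0 [ 0.45306347 -0.42762375  0.17737565] [0.8 0.  0.6]
top
27 [[0.5961999893188477, 0.10750000178813934, 0.020400000736117363]]
30 []
36 [[0.6032999753952026, -0.024800000712275505, 0.02500000037252903], [0.6039999723434448, -0.0364999994635582, 0.025299999862909317]]
41 [[0.6075000166893005, -0.09179999679327011, 0.027699999511241913], [0.6051999926567078, -0.09449999779462814, 0.02630000002682209]]
side
27 []
30 [[0.6007000207901001, 0.03999999910593033, 0.021800000220537186]]
36 []
41 []
```

View pics/F.png

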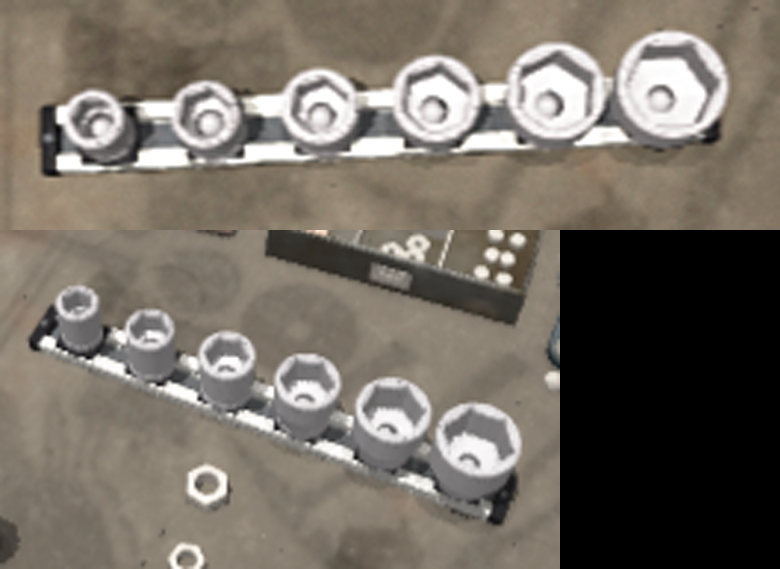

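All six sockets stand upright on the rail in rising size from left to right (top panel, about (98,125) to (672,85)), with every stud showing through its drive hole. The arm is clear, so I'm handing in.

```bash
python3 -c "
from bench import order
print(order.sign_off())"
```

```text
the job is handed in; nothing more can be done
None
```

The four loose sockets are back on the rail in order of size: 22, 27, 30, 36, 41, 46. I handed the job in at about 43 s with the gripper open and clear of everything.

**Fully home:**
- **27:** it took about 58 N of reaction without moving further, and its rim fitted z ≈ 0.063–0.065 m (0.065 expected).
- **30, 36 and 41:** each stopped within about 0.2 mm of its predicted home height, with 15 to 28 N of reaction.
- **Final pictures:** the top and side views show all six upright, with the studs visible through the drive holes.

**What went wrong on the way:**
- **27 slipped over:** I first gripped it off-centre and then raised the squeeze, so it popped out of the fingers and leaned over on its own clip. It never left the clip. I set it upright with the pads and pressed it home.
- **First grips on 30, 36 and 41 failed:** all three stayed standing on the table and were re-gripped. 30 and 36 slipped. On 41 the fingers closed too fast, and the wrist force peaked at about 75 N.

**Checks that disagreed or failed:**
- The final circle fits found only some of the rims in each view: top missed 30, and side found only 30.
- Where they fitted, the positions were off by up to about 3 mm, which is more than the cameras' stated 2 mm.

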